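# Scoop the gold chilling ball into the amber glass

## Robot

A 6-joint arm with a two-finger parallel gripper is mounted at the origin on the work surface. World frame = base frame: x ahead of the robot, y to its left, z up, the work surface at z = 0. Lengths are in mm, angles in rad, forces in N, time in s.
With the tool pointing down it reaches from about 400 to 925 mm from the base axis. Payload 12.5 kg.
Tool frame: the origin (TCP) lies midway between the tips of the shut fingers; the grasp point (between the pads) lies 19 mm behind it; x points along the fingers, y is the direction in which the jaws open and shut, and the axes are right-handed (so a half turn about x gives the same grasp; the last joint's range is limited). The gripper opens to 95 mm and grips with 3 to 60 N. Pads are 20 mm wide; open, the fingers measure 119 mm over their backs; the gripper's body (75 mm by 180 mm) begins 59 mm behind the grasp point.
Start: joints at [1.133, 0.491, 1.559, -0, 1.092, -0.106], TCP at [203.575, 590.935, 214.661] pointing down, gripper open.
Joint ranges: [-3.1, 3.1], [-0.84, 2.19], [0.05, 2.79], [-1.13, 4.28], [0.06, 2.93], [-2.69, 2.69]. Speed limits (rad/s): [2.22, 2.22, 2.79, 3.14, 3.14, 3.14].

## Interface

Orientations are given as [roll, pitch, yaw] about the fixed x, y, z axes, in that order (R = Rz(yaw) Ry(pitch) Rx(roll)).
In Python, from cell import sensors, read_camera, get_calibration, order gives the robot as it stands. The module is installed in compiled form; this text tells all that it offers.
- The arm moves only by the tool servo_tool, never from a script. Its argument "steps" is text: rows parted by semicolons, each of 7 numbers parted by spaces: the shift along the tool's x, y, z in mm, then the turn, a rotation vector about the tool's x, y, z in rad, then the finger opening in mm, from 0 to 95.1. A call has exactly 8 rows; each row shifts and turns the pose as measured when the row begins, along the tool's axes as they then stand; what a row does not reach is not made up. A row lasts 1/10 s, in which the tool goes at most 50 mm and 8.59 degrees, less where a joint would pass 70% of its speed; a pose out of reach is approached as far as the arm can. A call is refused whole if a number of a shift passes 50 or a number of a turn 0.15, either way. A call with a gripper value outside its range is refused whole. The fingers move at their own pace and stop on an object; the grip force is fixed at half the most. Time passes only in rows, so rows that do not move let the fingers close, or fill a call up. It gives the time, the measured TCP pose, the force and the opening at its end, in the units of the state.
- sensors.state(): the state, without advancing time (a new reading comes with each control period).
- read_camera(name): name is "side" or "top" or "wrist"; returns (picture, depth): 400x640x3 uint8, blue, green, red; 400x640 float32, mm along the optical axis (not along the pixel's ray), 0 where there is no reading.
- get_calibration(name): a dict with "mtx" (3x3 intrinsics, pixels), "R" (3x3) and "t" (3): a world point X has camera coordinates R X + t. Camera axes: x right, y down, z forward; pixel columns grow to the right and rows downward; lengths in mm; the calibration is good to about 2 mm. A picture is of the moment at which its call begins: read the wrist's pose just before it. get_calibration takes no time and is no camera call; for the wrist camera it gives the pose at the moment of the call.
- order.job_done(): hands the job in, once; it reports no verdict.
The state is a dict: "t": time; "joints": joint angles; "qvel": joint speeds; "tau": joint torques, N m; "eef_pos": TCP position; "tcp_rot": TCP orientation; "ft_force": force on the tool from outside, world axes, zero at the start; "moment": the same for the moment, N m; "opening": opening from 0.0 (shut) to 1.0 (fully open).
Only numpy, scipy, OpenCV 4.12 (cv2) and the standard library are available. Lean on these libraries where they do the work, as an engineer would, in place of code of your own. Each camera call takes 0.05 s, during which the arm holds its last target.

## Task

Take the standing ball scoop by its black handle, scoop the gold chilling ball out of its lane in the blue tray and lift it out in the scoop's pocket, then tip the ball into the amber tasting glass. Never touch the ball with the fingers, and leave the glass standing where it is. Finish with the empty scoop standing upright on the bare white table, let go.

Things in the scene. Friction and masses are not known exactly. Their poses are not given: they have to be found in the camera images.
- spoon: Steel scoop standing upright on its flat base, 55 long x 50 wide x 125 mm tall, 110 g. Origin on the underside, below the pocket; +x points out of the open mouth, z up. Upright handle 14 mm (x) by 16 mm (y), centred on x -26.5 mm, y 0, up to z 125 mm, with a black grip from z 68 mm. Heel ends at x -42 mm. Pocket: floor 1 mm, side walls 14 mm high, inside 31 mm wide at the back, 45 mm at the mouth; back wall x -17 mm.
- spoon_lip (a point): Middle of the front edge of the scoop's rounded lip, at x 11.5, y 0, z 1.25 mm of the scoop; axes as the scoop's. The lip runs across the mouth, 2.5 mm high. The pocket holds one ball, its centre then about 10 mm behind this point, 16 mm above the base. Carried level, the ball stays behind the lip; it rolls out over it when the mouth is tipped down 30 to 40 degrees (45 is certain).
- gold_ball: Gold (brass) metal ball, 30 mm in diameter, about 110 g; origin at its centre. It lies on the floor of any one of the tray's three lanes, at -42 to -20 mm along the tray's x and within 6 mm of the lane's middle. A steel and a black ball lie in the other lanes. It rolls when pushed.
- tray: Blue tray, fixed, 150 (x) x 256 (y) x 34 mm high; origin at the centre of its underside, z up, -x end roughly faces the robot. Floor top z 8 mm. Three open lanes along x, 80 mm wide inside, centred on y -84, 0, 84 mm. Far wall upright, inner face x 71 mm. At x -55 mm the floor ends in a 60 degree slope up to the near rim: a scoop slid along the floor to its foot, mouth to -x, makes the ball climb in.
- amber_glass: Amber tasting glass, empty, open on top, loose, 250 g: 90 mm in diameter at the rim, 72 mm at the foot, 75 mm high, wall 4 mm, bottom 5 mm. Origin at the centre of its underside, z up. A clear and a green glass of the same shape stand near it.

How it is judged:
By the outcome, as a careful person would: the job done as asked, in the order asked, and still so for the second after the job is handed in, with the robot touching nothing.
It also fails if it takes over 67 s, if anything falls off the work surface, if the arm or the gripper's body presses on something with over 40 N, if the wrist force passes 120 N, or if a joint passes its speed limit or range.

## Working session

There is one attempt and no reset: what is moved stays moved. The work goes in short steps, Python scripts to look and compute and a tool call to move; the robot and the scene stay as the last step left them, time stands still between calls to the robot, and variables do not carry over. Pictures are saved under pics/ and viewed, and the job is handed in when it is done.

Besides the shell and the picture viewer there is one more tool, called after ">>>" as name(argument=value, ...), one argument or row to a line, values as JSON. servo_tool: Moves the arm, as the interface text tells. Its arguments: {"type":"object","properties":{"steps":{"type":"string"}},"required":["steps"]}

```bash
ls; mkdir -p pics; python3 - <<'E'
from cell import sensors, read_camera, get_calibration
import cv2,numpy as np
print(sensors.state())
for n in ["side","top"]:
    p,d=read_camera(n); c=get_calibration(n)
    cv2.imwrite(f"pics/{n}0.png",p); np.savez(f"{n}0.npz",p=p,d=d,**c); print(n,c)
E
```

```text
pics
{'t': 0.0, 'joints': array([ 1.13342380e+00,  4.91545331e-01,  1.55942833e+00, -2.16624205e-05,
        1.09170634e+00, -1.05577099e-01]), 'qvel': array([-4.19128050e-04,  5.57330069e-05,  6.67726190e-04,  3.08175115e-04,
        1.79253132e-04, -1.04421806e-03]), 'tau': array([-1.93112348e-03, -6.12635136e+01, -2.58178157e+01,  6.91656070e-02,
        4.82964842e-02, -8.96650067e-05]), 'eef_pos': array([203.45756796, 590.70720916, 214.07786432]), 'tcp_rot': array([-1.6587059 ,  1.56970881, -1.99049133]), 'ft_force': array([1.56130703, 0.53617342, 0.33795384]), 'moment': array([-0.01161528,  0.02966914,  0.02062043]), 'opening': 1.001975705954503}
side {'mtx': array([[501.46959777,   0.        , 322.77584384],
       [  0.        , 501.46959777, 199.83163935],
       [  0.        ,   0.        ,   1.        ]]), 'R': array([[ 0.72766954, -0.68585198,  0.01020304],
       [-0.49102009, -0.53122957, -0.6904306 ],
       [ 0.47895336,  0.49739542, -0.72332668]]), 't': array([-402.31860497,  298.86132045,  929.92607826])}
top {'mtx': array([[463.1368091 ,   0.        , 319.16797672],
       [  0.        , 463.1368091 , 197.28976443],
       [  0.        ,   0.        ,   1.        ]]), 'R': array([[-0.01530482, -0.99986666, -0.00569446],
       [-0.99657512,  0.0157168 , -0.08118507],
       [ 0.08126374,  0.00443243, -0.99668278]]), 't': array([ -15.05322456,  541.76312367, 1008.06767914])}
```

View pics/side0.png

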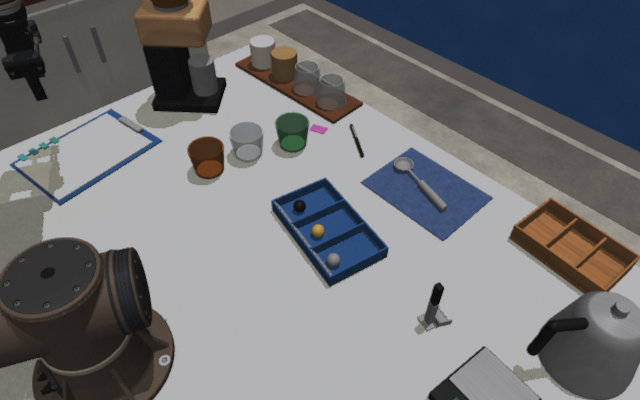

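View pics/top0.png

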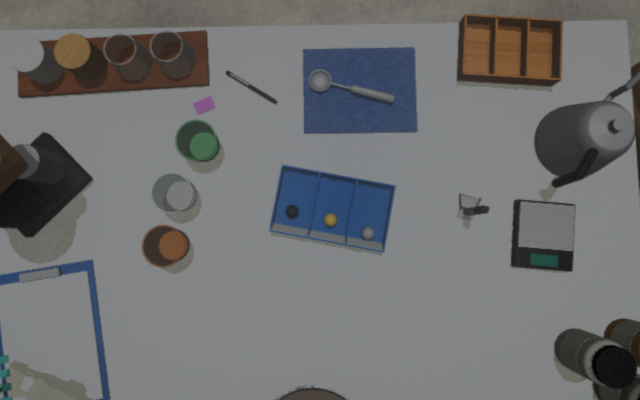

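```bash
python3 - <<'E'
import cv2,numpy as np
s=np.load("side0.npz")["p"];t=np.load("top0.npz")["p"]
a=cv2.resize(s[270:340,400:470],(400,400),interpolation=2);b=cv2.resize(t[180:230,445:495],(400,400),interpolation=2)
cv2.imwrite("pics/spoon0.png",np.hstack([a,b]))
cv2.imwrite("pics/tray0.png",cv2.resize(t[155:265,260:405],None,fx=5,fy=5,interpolation=2))
E
```

```text
(no output)
```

View pics/spoon0.png

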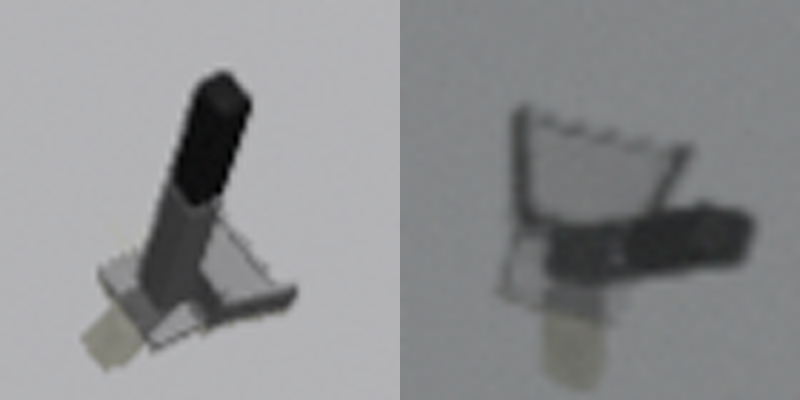

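View pics/tray0.png

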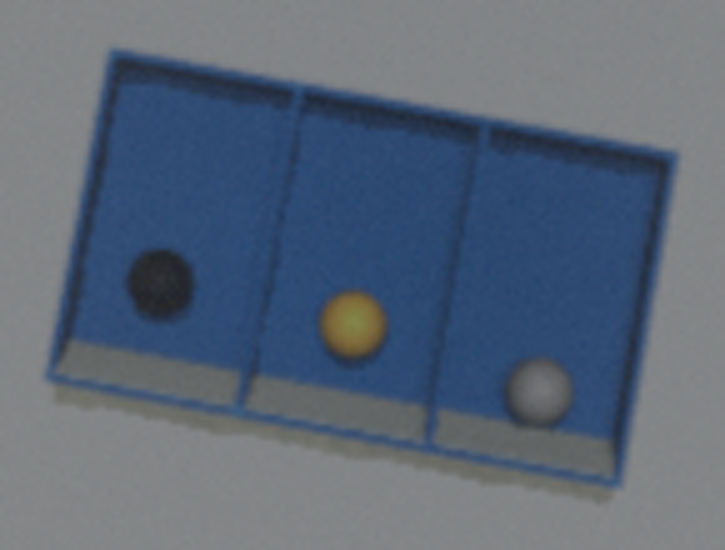

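```bash
cat > h.py <<'E'
import cv2,numpy as np
from scipy.spatial.transform import Rotation as Ro
def load(n): return np.load(n+".npz")
def ray(c,uv,z):
    K,R,t=c["mtx"],c["R"],c["t"]
    d=R.T@np.linalg.solve(K,[uv[0],uv[1],1.]); o=-R.T@t
    return o+d*(z-o[2])/d[2]
def tri(c1,u1,c2,u2):
    A=[];b=[]
    for c,u in((c1,u1),(c2,u2)):
        o=-c["R"].T@c["t"]; d=c["R"].T@np.linalg.solve(c["mtx"],[u[0],u[1],1.]); d/=np.linalg.norm(d)
        P=np.eye(3)-np.outer(d,d); A.append(P); b.append(P@o)
    X=np.linalg.solve(A[0]+A[1],b[0]+b[1]); return X,[np.linalg.norm(P@X-bb) for P,bb in zip(A,b)]
def cent(m):
    ys,xs=np.nonzero(m); return np.array([xs.mean(),ys.mean()]),len(xs)
def proj(c,X):
    q=c["mtx"]@(c["R"]@np.asarray(X,float)+c["t"]); return q[:2]/q[2]
E
python3 - <<'E'
from h import *
T=load("top0");S=load("side0")
np.set_printoptions(precision=1,suppress=True)
def black(c,box,th):
    x0,y0,x1,y1=box; g=c["p"][y0:y1,x0:x1].max(2); m=g<th; return m,(x0,y0)
for nm,c,box in(("top",T,(450,185,495,225)),("side",S,(420,275,460,325))):
    x0,y0,x1,y1=box; h=c["p"][y0:y1,x0:x1].max(2)
    m=(h<45).astype(np.uint8); r=cv2.minAreaRect(cv2.findNonZero(m)); print(nm,m.sum(),np.array(r[0])+[x0,y0],r[1],r[2], cv2.boxPoints(r)+[x0,y0])
# ball gold
def hsv(c): return cv2.cvtColor(c["p"],cv2.COLOR_BGR2HSV)
for nm,c,box in(("top",T,(310,200,350,240)),("side",S,(300,215,335,245))):
    x0,y0,x1,y1=box; H=hsv(c)[y0:y1,x0:x1]; m=(abs(H[...,0].astype(int)-24)<8)&(H[...,1]>70)
    u,n=cent(m); u+=[x0,y0]; print("gold",nm,u,n, ray(c,u,23)); 
    if nm=="top":ut=u
    else: print(tri(T,ut,S,u))
# blue tray mask
for nm,c in(("top",T),("side",S)):
    H=hsv(c); m=((abs(H[...,0].astype(int)-108)<10)&(H[...,1]>130)).astype(np.uint8)
    box=(255,150,410,270) if nm=="top" else (260,165,400,290)
    mm=np.zeros_like(m); x0,y0,x1,y1=box; mm[y0:y1,x0:x1]=m[y0:y1,x0:x1]
    hull=cv2.convexHull(max(cv2.findContours(mm,0,2)[0],key=cv2.contourArea))
    q=cv2.approxPolyDP(hull,4,True)[:,0]; print("tray",nm,q.tolist()); 
    for p in q: print(ray(c,p,34))
# glasses
H=hsv(T); 
for nm,c,box in(("top",T,(130,215,200,280)),("side",S,(180,130,232,185))):
    x0,y0,x1,y1=box; H=hsv(c)[y0:y1,x0:x1]; m=((H[...,0]<16)&(H[...,1]>80)).astype(np.uint8)
    u,n=cent(m); print("amber",nm,u+[x0,y0],n,cv2.boundingRect(cv2.findNonZero(m)))
    cv2.imwrite(f"pics/amber_{nm}.png",cv2.resize(c["p"][y0:y1,x0:x1],None,fx=8,fy=8,interpolation=2))
for n,u in dict(mouthL=(460,193.5),mouthR=(480.6,199)).items(): print(n,ray(T,u,15))
for n,u in dict(heelL=(457.5,216.5),heelR=(471.8,219.7)).items(): print(n,ray(T,u,3))
E
```

```text
top 38 [479.5 209.5] (11.0, 5.0) 0.0 [[474. 212.]
 [474. 207.]
 [485. 207.]
 [485. 212.]]
side 188 [436.4 294.1] (9.17060375213623, 22.76839828491211) 18.43494987487793 [[428.5 303.5]
 [435.7 281.9]
 [444.4 284.8]
 [437.2 306.4]]
gold top [330.3 219.5] 118 [491.8 -47.4  23. ]
gold side [317.5 230.2] 127 [490.4 -48.7  23. ]
(array([491.8, -47.4,  20.8]), [np.float64(0.0776115605935578), np.float64(0.07761156059350986)])
tray top [[284, 171], [320, 172], [390, 190], [382, 241], [346, 239], [275, 221]]
[600.   53.3  34. ]
[596.5 -26.2  34. ]
[ 554.1 -179.5   34. ]
[ 442.7 -159.    34. ]
[448.3 -80.6  34. ]
[489.9  74.   34. ]
tray side [[323, 179], [387, 247], [386, 256], [330, 285], [272, 201]]
[604.9  54.9  34. ]
[ 561.6 -191.7   34. ]
[ 541.9 -206.4   34. ]
[ 404.3 -178.3   34. ]
[466.8  81.8  34. ]
amber top [169.4 245.5] 888 (12, 10, 46, 42)
amber side [206.7 156.5] 1195 (8, 7, 35, 42)
mouthL [ 545.6 -338.5   15. ]
mouthR [ 532.5 -384.    15. ]
heelL [ 494.7 -334.5    3. ]
heelR [ 487.  -366.3    3. ]
```

```bash
python3 - <<'E'
import cv2,numpy as np
a=cv2.imread("pics/amber_top.png");b=cv2.imread("pics/amber_side.png")
a=a[:440];b=b[:440]
cv2.imwrite("pics/amber.png",cv2.resize(np.hstack([a,b]),None,fx=.8,fy=.8));print(a.shape,b.shape)
E
```

```text
(440, 560, 3) (440, 416, 3)
```

View pics/amber.png

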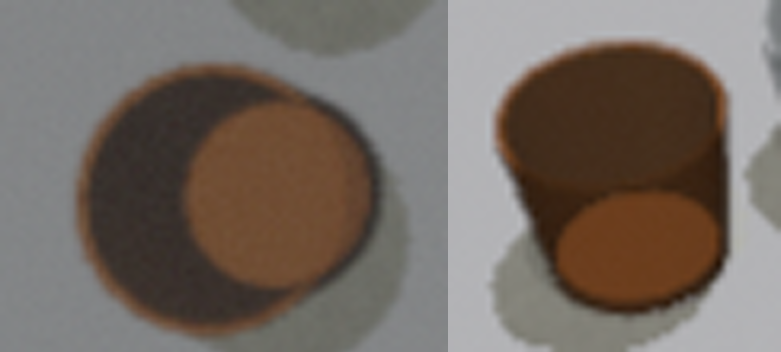

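```bash
python3 - <<'E'
from h import *
T=load("top0");S=load("side0")
np.set_printoptions(precision=2,suppress=True)
print("rim",ray(T,(163.4,246.1),75),ray(S,(205.6,147.7),75),"foot",ray(T,(173.3,245.5),5))
print("clear tilt n/a")
C=[]
for p in((112,50),(675,152),(618,485),(50,378)):
    X=ray(T,(260+p[0]/5-.4,155+p[1]/5-.4),34); C.append(X); print(X)
C=np.array(C); print("centre",C.mean(0)); ctr=C.mean(0)
# -x direction: from far(0,1) to near(2,3)
xa=(C[0]+C[1]-C[2]-C[3])[:2]; ya=(C[0]+C[3]-C[1]-C[2])[:2]
print("len",np.linalg.norm(xa)/2,np.linalg.norm(ya)/2,"yaw",np.degrees(np.arctan2(xa[1],xa[0])),np.degrees(np.arctan2(ya[1],ya[0]))-90)
yaw=np.arctan2(ya[1],ya[0])-np.pi/2
R=np.array([[np.cos(yaw),-np.sin(yaw)],[np.sin(yaw),np.cos(yaw)]])
print("ball in tray",R.T@(np.array([491.8,-47.4])-ctr[:2]))
# spoon handle top
for th in(40,50,60,75):
  for nm,c,box in(("top",T,(450,195,495,225)),("side",S,(420,275,460,325))):
    x0,y0,x1,y1=box; m=(c["p"][y0:y1,x0:x1].max(2)<th).astype(np.uint8); r=cv2.boundingRect(cv2.findNonZero(m)); print(th,nm,m.sum(),r[0]+x0,r[1]+y0,r[2:])
print("handle top", ray(T,(487,208.5),125), ray(S,(438.5,285.5),125))
from cell import sensors
s=sensors.state(); Rt=Ro.from_euler("xyz",s["tcp_rot"]).as_matrix(); print(Rt)
E
```

```text
rim [439.69 304.21  75.  ] [438.93 301.22  75.  ] foot [439.39 305.84   5.  ]
clear tilt n/a
[614.31  57.57  34.  ]
[ 565.   -189.93   34.  ]
[ 419.76 -161.     34.  ]
[470.    85.96  34.  ]
centre [517.27 -51.85  34.  ]
len 147.59037842202434 252.18863085516062 yaw -11.198464833260847 -11.38412431424939
ball in tray [-25.84  -0.67]
40 top 0 450 195 (0, 0)
40 side 176 431 284 (13, 22)
50 top 70 473 207 (15, 7)
50 side 191 430 283 (14, 23)
60 top 147 461 206 (27, 9)
60 side 294 425 283 (19, 42)
75 top 201 460 199 (29, 17)
75 side 418 425 283 (26, 42)
handle top [ 505.38 -358.01  125.  ] [ 502.86 -355.27  125.  ]
[[-0.    0.33  0.95]
 [-0.    0.95 -0.33]
 [-1.   -0.   -0.  ]]
```

```bash
cat >> h.py <<'E'
def gen(pos,R,wps,op):
    """wps: list of (target pos or None, target R or None, nrows). prints rows in tool axes"""
    pos=np.array(pos,float); out=[]
    for P,Rt,n in wps:
        P=pos if P is None else np.array(P,float); Rt=R if Rt is None else Rt
        p0=pos.copy();R0=R.copy(); rv=Ro.from_matrix(R0.T@Rt).as_rotvec()
        for i in range(n):
            a=(i+1)/n; Pn=p0+(P-p0)*a; Rn=R0@Ro.from_rotvec(rv*a).as_matrix()
            s=np.round(R.T@(Pn-pos),1); w=np.round(Ro.from_matrix(R.T@Rn).as_rotvec(),3)
            out.append(" ".join(f"{v+0:g}" for v in s)+" "+" ".join(f"{v+0:g}" for v in w)+f" {op:g}")
            pos=pos+R@s; R=R@Ro.from_rotvec(w).as_matrix()
    for k in range(0,len(out),8): print("; ".join(out[k:k+8])); print()
    print("end",pos.round(1))
def Rs(yaw,tip=0):
    """tool rotation with spoon yaw (deg), mouth tipped down by tip deg. tool x=-z_s, y=-y_s, z=-x_s"""
    S=Ro.from_euler("ZY",[yaw,tip],degrees=True).as_matrix()
    return np.column_stack([-S[:,2],-S[:,1],-S[:,0]])
def cur():
    from cell import sensors
    s=sensors.state(); return s["eef_pos"],Ro.from_euler("xyz",s["tcp_rot"]).as_matrix(),s
E
python3 - <<'E'
from h import *
p,R,s=cur()
# split yaw: start spoon-yaw equiv = psi+90=160.9 -> -14
gen(p,R,[((400,250,215),Rs(95),9),((480,-150,215),Rs(25),9),((504,-357,195),Rs(-14),6)],95)
E
```

```text
-0.1 -28.7 33 0.128 0 0 95; 0 -24.2 36.3 0.128 0 0 95; -0.1 -19.4 39.2 0.128 0 0 95; -0.1 -14.3 41.3 0.128 0 0 95; -0.1 -8.8 42.8 0.128 0 0 95; 0 -3.3 43.6 0.128 0 0 95; -0.1 2.3 43.6 0.128 0.001 0 95; -0.1 7.8 43 0.128 0 0.001 95

-0.1 13.3 41.7 0.128 0 0 95; 0 5 45 0.136 0 0 95; 0 11 44 0.135 0 0 95; 0 16.9 42.1 0.136 0 0 95; -0.1 22.4 39.4 0.136 0 0 95; 0 27.6 35.9 0.136 0 0 95; 0 32.1 32 0.135 0 0 95; 0 36.2 27.3 0.136 0 0 95

0 39.5 22.1 0.136 0 0 95; 0 42.2 16.6 0.135 0 0 95; 3.3 33 11 0.114 0 0 95; 3.3 33.9 7.1 0.113 0 0 95; 3.4 34.6 3.3 0.114 0 0 95; 3.3 34.8 -0.7 0.113 0 0 95; 3.3 34.4 -4.6 0.114 0 0 95; 3.3 33.7 -8.5 0.113 0 0 95

end [ 504. -357.  195.]
```

>>> servo_tool(
  steps="0 -29 33 0.128 0 0 95; 0 -24 36 0.128 0 0 95; 0 -19 39 0.128 0 0 95; 0 -14 41 0.128 0 0 95; 0 -9 43 0.128 0 0 95; 0 -3 44 0.128 0 0 95; 0 2 44 0.128 0 0 95; 0 8 43 0.128 0 0 95",
)

```text
t: 0.9
eef_pos: [376.5, 277.8, 211.6]
tcp_rot: [-0.915, 1.567, -2.301]
ft_force: [0.4, 0.7, 0.0]
opening: 0.997
```

>>> servo_tool(
  steps="0 13 42 0.128 0 0 95; 0 5 45 0.136 0 0 95; 0 11 44 0.136 0 0 95; 0 17 42 0.136 0 0 95; 0 22 39 0.136 0 0 95; 0 28 36 0.136 0 0 95; 0 32 32 0.136 0 0 95; 0 36 27 0.136 0 0 95",
)

```text
t: 1.7
eef_pos: [443.6, -88.9, 212.0]
tcp_rot: [0.207, 1.567, -2.305]
ft_force: [1.2, 0.4, 0.8]
opening: 0.998
```

```bash
python3 - <<'E'
from h import *
p,R,s=cur();print(p,s["joints"],s["qvel"],np.degrees(np.arctan2(R[1,1],R[0,1]))+90)
gen(p,R,[((480,-150,205),Rs(20),2),((504,-357,190),Rs(-14),6)],95)
E
```

```text
[443.62417097 -88.89824034 212.00595433] [-0.34175697  0.25047804  1.96460682 -0.00450119  0.92800309  0.6022023 ] [-0.96877001  0.18029803 -0.27223537 -0.00174568  0.08123778  0.44893161] 36.06995355736741
3.5 35.4 3.3 0.14 0.002 -0.001 95; 3.6 35.5 -1.7 0.14 0.002 0 95; 2.5 33.8 8.1 0.099 0 0 95; 2.5 34.4 4.6 0.099 0 0 95; 2.5 34.7 1.3 0.099 0 0 95; 2.5 34.7 -2.2 0.099 0 0 95; 2.5 34.2 -5.6 0.099 0 0 95; 2.5 33.6 -9 0.099 0 0 95

end [ 504. -357.  190.]
```

>>> servo_tool(
  steps="3 35 3 0.14 0 0 95; 3 35 -2 0.14 0 0 95; 3 34 8 0.1 0 0 95; 3 34 5 0.1 0 0 95; 3 35 1 0.1 0 0 95; 3 35 -2 0.1 0 0 95; 2 34 -6 0.1 0 0 95; 2 34 -9 0.1 0 0 95",
)

```text
t: 2.5
eef_pos: [497.6, -370.8, 187.9]
tcp_rot: [0.463, 1.566, -2.972]
ft_force: [0.0, 0.8, 0.6]
opening: 0.998
```

```bash
python3 - <<'E'
from h import *
from cell import read_camera,get_calibration
for n in ["wrist","side"]:
    p,d=read_camera(n); c=get_calibration(n)
    cv2.imwrite(f"pics/{n}1.png",p); np.savez(f"{n}1.npz",p=p,d=d,**c)
p,R,s=cur();print(p,s["joints"],np.degrees(np.arctan2(R[1,1],R[0,1]))+90)
E
```

```text
[ 497.4128895  -373.00165942  187.22505045] [-0.74769754  0.51459822  1.59661954 -0.00509155  1.03300726  1.12072671] -16.902720628536287
```

View pics/wrist1.png

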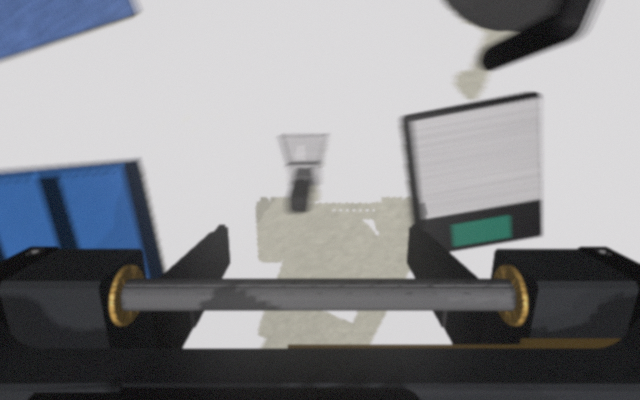

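View pics/side1.png

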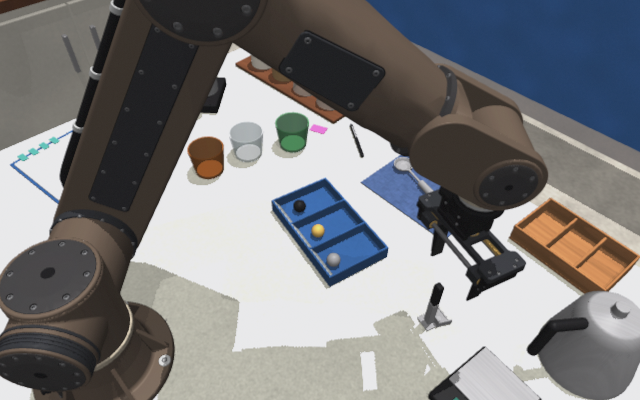

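```bash
python3 - <<'E'
from h import *
p,R,s=cur()
S=load("side1");print(proj(S,p),proj(S,(504,-357,125)))
T=load("top0"); d=T["d"][235,545]; c=T
X=c["R"].T@(np.linalg.solve(c["mtx"],[545,215,1.])*T["d"][215,545]-c["t"]);print("scale",X, )
gen(p,R,[((500,-358,170),Rs(-14),3)],60)
E
```

```text
[451.4374626  272.93529165] [439.65983445 285.72863905]
scale [ 494.16564902 -520.22420522   25.95574233]
5.7 -5.1 0.6 -0.017 0.001 -0.001 60; 5.8 -5 0.5 -0.017 0.002 -0.001 60; 5.7 -5.1 0.5 -0.017 0.001 -0.001 60

end [ 500. -358.  170.]
```

>>> servo_tool(
  steps="6 -5 0.5 -0.017 0 0 60; 6 -5 0.5 -0.017 0 0 60; 6 -5 0.5 -0.017 0 0 60; 0 0 0 0 0 0 60; 0 0 0 0 0 0 60; 0 0 0 0 0 0 60; 0 0 0 0 0 0 60; 0 0 0 0 0 0 60",
)

```text
t: 3.4
eef_pos: [500.2, -352.9, 167.4]
tcp_rot: [0.193, 1.565, 3.101]
ft_force: [-0.0, -0.3, 0.7]
opening: 0.632
```

```bash
python3 - <<'E'
from h import *
from cell import read_camera,get_calibration
p,R,s=cur();print(p,s["joints"],s["qvel"].round(3),np.degrees(np.arctan2(R[1,1],R[0,1]))+90)
for n in ["wrist"]:
    c=get_calibration(n); pp,d=read_camera(n)
    cv2.imwrite(f"pics/{n}2.png",cv2.resize(pp[100:260,220:400],None,fx=4,fy=4,interpolation=2)); np.savez(f"{n}2.npz",p=pp,d=d,**c)
print(proj(c,(504,-357,125)),proj(c,p+R@[0,0,0]))
E
```

```text
[ 500.16370116 -352.88820725  167.4201606 ] [-0.72054736  0.52360491  1.64073368 -0.00473199  0.98212242  1.08584256] [ 0.002 -0.004 -0.001  0.001 -0.001 -0.001] -13.347215062179444
[321.83236345 211.35414596] [316.8105008  244.90169916]
```

View pics/wrist2.png

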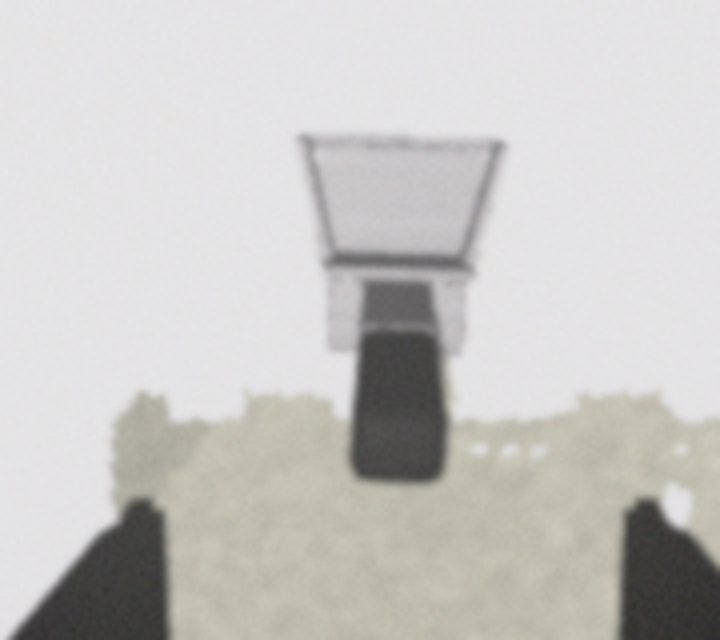

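```bash
python3 - <<'E'
from h import *
c=load("wrist2")
f=lambda x,y:(220+x/4-.4,100+y/4-.4)
print(ray(c,f(398,444),125))
def yw(a,b,z):
    A=ray(c,f(*a),z);B=ray(c,f(*b),z); v=A-B; print(A,B,np.degrees(np.arctan2(v[1],v[0]))-90)
yw((303,138),(503,145),15);yw((325,262),(472,268),15);yw((328,350),(460,353),3)
p,R,s=cur(); print(s["eef_pos"])
gen(p,R,[((503,-357,150),Rs(-14.5),4),((503,-357,73),Rs(-14.5),8)],60)
E
```

```text
[ 504.90702881 -355.39942626  125.        ]
[ 546.93545865 -343.15532154   15.        ] [ 534.70430926 -387.75603745   15.        ] -15.33557980080829
[ 517.60399268 -341.01491554   15.        ] [ 508.16475447 -374.54299536   15.        ] -15.723626917520107
[ 493.75136357 -335.1958184     3.        ] [ 485.38136735 -367.10541554    3.        ] -14.697765847059543
[ 500.1623301  -352.94113885  167.454095  ]
4.4 0.8 -1 0.005 0.002 0 60; 4.3 0.8 -0.9 0.005 0.001 -0.001 60; 4.4 0.8 -0.9 0.005 0.002 0 60; 4.3 0.9 -1 0.005 0.001 0 60; 9.6 0 0 0 0 0 60; 9.7 0 0 0 0 0 60; 9.6 0 0 0 0 0 60; 9.6 0 0 0 0 0 60

9.7 0 0 0 0 0 60; 9.6 0 0 0 0 0 60; 9.6 -0.1 0 0 0 0 60; 9.6 0 0 0 0 0 60

end [ 503. -357.   73.]
```

```bash
python3 - <<'E'
from h import *
p,R,s=cur()
gen(p,R,[((504.3,-355.6,140),Rs(-15.2),4),((504.3,-355.6,73),Rs(-15.2),4)],60)
E
```

```text
6.9 0.4 -1.2 0.008 0.002 0 60; 6.8 0.4 -1.2 0.008 0.001 -0.001 60; 6.9 0.4 -1.2 0.008 0.002 0 60; 6.8 0.4 -1.2 0.008 0.001 0 60; 16.8 0 0 0 0 0 60; 16.7 0 0 0 0 0 60; 16.8 0 0 0 0 0 60; 16.7 -0.1 0 0 0 0 60

end [ 504.3 -355.6   73. ]
```

>>> servo_tool(
  steps="7 0.4 -1.2 0.008 0.001 0 60; 7 0.4 -1.2 0.008 0.001 0 60; 7 0.4 -1.2 0.008 0.001 0 60; 7 0.4 -1.2 0.008 0.001 0 60; 16 0 0 0 0 0 60; 16 0 0 0 0 0 60; 14 0 0 0 0 0 60; 10 0 0 0 0 0 60",
)

```text
t: 4.25
eef_pos: [504.7, -356.7, 77.8]
tcp_rot: [1.235, 1.569, -2.177]
ft_force: [0.3, -0.0, 0.1]
opening: 0.633
```

```bash
python3 - <<'E'
from h import *
p,R,s=cur();print(p,s["qvel"].round(3))
gen(p,R,[((504.3,-355.6,73),Rs(-15.2),2)],60)
E
```

```text
[ 504.74133838 -356.72972461   77.78932112] [ 0.001  0.144  0.066 -0.001 -0.213  0.003]
2.4 -0.5 0.4 -0.003 0 -0.001 60; 2.4 -0.5 0.3 -0.002 0.001 -0.001 60

end [ 504.3 -355.6   73. ]
```

>>> servo_tool(
  steps="0 -0.5 0.4 0 0 0 60; 0 -0.3 0 0 0 0 60; 0 0 0 0 0 0 0; 0 0 0 0 0 0 0; 0 0 0 0 0 0 0; 0 0 0 0 0 0 0; 0 0 0 0 0 0 0; 0 0 0 0 0 0 0",
)

```text
t: 5.05
eef_pos: [504.9, -356.1, 78.3]
tcp_rot: [1.668, 1.569, -1.745]
ft_force: [1.3, 0.4, 0.1]
opening: 0.181
```

```bash
python3 - <<'E'
from h import *
p,R,s=cur();print(p,R.round(3),s["opening"],s["ft_force"],np.degrees(np.arctan2(R[1,1],R[0,1]))+90)
E
```

```text
[ 504.91726037 -356.05072975   78.34547226] [[-0.    -0.268 -0.964]
 [-0.002 -0.964  0.268]
 [-1.     0.002 -0.   ]] 0.18100998756415973 [1.31327411 0.36987626 0.08154569] -15.524990949969933
```

```bash
python3 - <<'E'
from h import *
p,R,s=cur()
gen(p,R,[((504.9,-356.1,118),None,3),((530,-200,150),Rs(76.6),13),((556.4,-60.4,150),Rs(168.7),13)],0)
E
```

```text
-13.2 0 0 0 0 0 0; -13.2 0.1 0 0 0 0 0; -13.3 0 0 0 0 0 0; -2.5 -12.1 1.4 -0.124 0 0 0; -2.5 -12.1 -0.2 -0.123 0 0 0; -2.5 -12.1 -1.6 -0.124 0 0 0; -2.4 -11.7 -3.2 -0.124 0.001 0 0; -2.5 -11.3 -4.5 -0.123 0 -0.001 0

-2.5 -10.6 -5.9 -0.124 0 0 0; -2.5 -9.8 -7.2 -0.124 0 0 0; -2.4 -8.9 -8.3 -0.123 0 0 0; -2.5 -7.8 -9.4 -0.124 0 0 0; -2.5 -6.5 -10.2 -0.124 0 0 0; -2.4 -5.3 -11 -0.124 0.001 0 0; -2.5 -3.8 -11.5 -0.123 0 -0.001 0; -2.4 -2.4 -11.9 -0.124 0 0 0

0 -0.5 -10.9 -0.124 0 0 0; 0 0.8 -10.9 -0.123 0 0 0; 0 2.2 -10.7 -0.124 0 0 0; 0 3.5 -10.4 -0.124 0 0 0; 0 4.7 -9.8 -0.123 0 0 0; 0 5.9 -9.2 -0.124 0 0 0; 0 7 -8.4 -0.123 0 0 0; 0 8 -7.5 -0.124 0 0 0

0 8.9 -6.4 -0.124 0 0 0; 0 9.5 -5.3 -0.123 0 0 0; 0 10.2 -4.1 -0.124 0 0 0; 0 10.5 -2.7 -0.124 0 0 0; 0 10.9 -1.5 -0.123 0 0 0

end [556.4 -60.4 150. ]
```

>>> servo_tool(
  steps="-13 0 0 0 0 0 0; -13 0 0 0 0 0 0; -13 0 0 0 0 0 0; -3 -12 1 -0.12 0 0 0; -3 -12 0 -0.13 0 0 0; -3 -12 -2 -0.13 0 0 0; -3 -12 -3 -0.13 0 0 0; -3 -11 -5 -0.13 0 0 0",
)

```text
t: 5.85
eef_pos: [515.5, -296.2, 142.4]
tcp_rot: [1.802, 1.564, -0.95]
ft_force: [1.0, 0.3, -1.5]
opening: 0.168
```

>>> servo_tool(
  steps="-3 -11 -6 -0.13 0 0 0; -3 -10 -7 -0.13 0 0 0; -3 -9 -8 -0.13 0 0 0; -3 -8 -9 -0.13 0 0 0; -3 -7 -10 -0.13 0 0 0; -2 -5 -11 -0.13 0 0 0; -2 -4 -12 -0.13 0 0 0; -2 -2 -12 -0.13 0 0 0",
)

```text
t: 6.65
eef_pos: [523.2, -194.8, 174.3]
tcp_rot: [0.961, 1.554, -0.707]
ft_force: [-0.4, 0.1, -1.6]
opening: 0.163
```

```bash
python3 - <<'E'
from h import *
p,R,s=cur();print(p,s["joints"],s["opening"],np.degrees(np.arctan2(R[1,1],R[0,1]))+90)
gen(p,R,[((556.4,-60.4,150),Rs(168.7),12)],0)
E
```

```text
[ 523.24500741 -194.79866544  174.27262238] [-0.47277023  0.43684077  1.78147714 -0.00499454  0.90679173 -0.37262821] 0.16272363595698425 84.44064994586694
1.9 1.6 -11.4 -0.123 0.002 0 0; 2 3.1 -11.2 -0.122 0.001 -0.001 0; 2 4.3 -10.7 -0.123 0.002 0 0; 1.9 5.7 -10 -0.122 0.001 0 0; 2 6.8 -9.3 -0.123 0.002 -0.001 0; 2 7.9 -8.4 -0.122 0.001 0 0; 2.1 8.9 -7.4 -0.123 0.002 -0.001 0; 2 9.7 -6.2 -0.122 0.001 0 0

2 10.4 -5 -0.123 0.002 0 0; 2 11 -3.7 -0.123 0.001 -0.001 0; 2.1 11.3 -2.3 -0.122 0.002 0 0; 2 11.5 -0.9 -0.123 0.001 0 0

end [556.4 -60.4 150. ]
```

>>> servo_tool(
  steps="2 1.6 -11 -0.123 0.002 0 0; 2 3 -11 -0.123 0.002 0 0; 2 4 -11 -0.123 0.002 0 0; 2 6 -10 -0.123 0.002 0 0; 2 7 -9 -0.123 0.002 0 0; 2 8 -8 -0.123 0.002 0 0; 2 9 -7 -0.123 0.002 0 0; 2 10 -6 -0.123 0.002 0 0",
)

```text
t: 7.45
eef_pos: [546.5, -102.1, 168.8]
tcp_rot: [0.597, 1.554, -0.044]
ft_force: [-1.0, 0.6, -1.7]
opening: 0.171
```

```bash
python3 - <<'E'
from h import *
p,R,s=cur();print(p,s["joints"],s["opening"],np.degrees(np.arctan2(R[1,1],R[0,1]))+90)
gen(p,R,[((556.4,-60.4,145),Rs(168.7),4)],0)
E
```

```text
[ 546.45880728 -102.10695634  168.80701478] [-0.30573521  0.44005365  1.79383922  0.0057185   0.89112946 -1.23922643] 0.1712055985608721 143.28520685679396
6 9.8 -4.3 -0.111 0.004 -0.002 0; 6 10.2 -3.2 -0.111 0.004 -0.001 0; 5.9 10.5 -2 -0.111 0.004 -0.002 0; 6 10.7 -0.8 -0.111 0.004 -0.001 0

end [556.4 -60.4 145. ]
```

>>> servo_tool(
  steps="6 10 -4 -0.11 0.004 -0.002 0; 6 10 -3 -0.11 0.004 -0.002 0; 6 10 -2 -0.09 0.004 -0.002 0; 5 7 -1 -0.03 0.004 -0.002 0; 3 3 0 0 0 0 0; 0 0 0 0 0 0 0; 0 0 0 0 0 0 0; 0 0 0 0 0 0 0",
)

```text
t: 8.25
eef_pos: [557.7, -59.6, 148.9]
tcp_rot: [-0.209, 1.564, -0.497]
ft_force: [-0.5, -0.7, -1.0]
opening: 0.167
```

```bash
python3 - <<'E'
from h import *
from cell import read_camera,get_calibration
np.set_printoptions(precision=3,suppress=True)
p,R,s=cur();print(p,R,s["opening"],np.degrees(np.arctan2(R[1,1],R[0,1]))+90)
for n in ["wrist","side"]:
    c=get_calibration(n); pp,d=read_camera(n)
    np.savez(f"{n}3.npz",p=pp,d=d,**c); cv2.imwrite(f"pics/{n}3.png",pp)
gen(p,R,[((556.4,-60.4,135),Rs(168.7),4)],0)
E
```

```text
[557.727 -59.645 148.887] [[ 0.006  0.284  0.959]
 [-0.003  0.959 -0.284]
 [-1.    -0.001  0.007]] 0.16651075732233597 163.51059142143328
3.5 -0.3 -0.3 -0.023 0.002 0 0; 3.4 -0.2 -0.3 -0.022 0.001 0.001 0; 3.5 -0.3 -0.3 -0.023 0.002 0 0; 3.5 -0.3 -0.3 -0.023 0.001 0.001 0

end [556.3 -60.4 135. ]
```

View pics/wrist3.png

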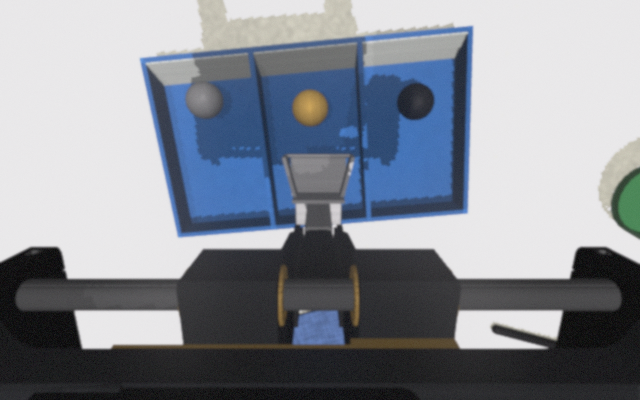

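View pics/side3.png

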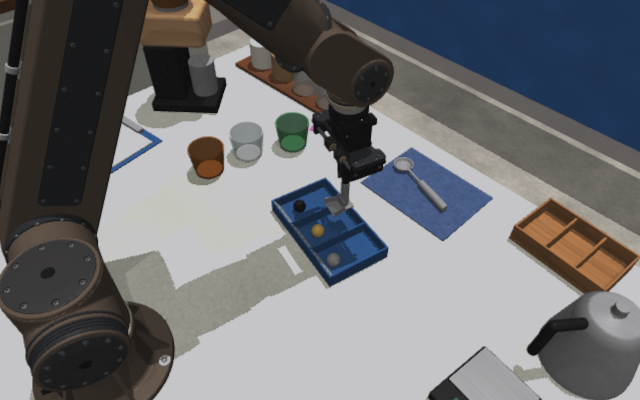

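```bash
python3 - <<'E'
from h import *
np.set_printoptions(precision=2,suppress=True)
c=load("wrist3")
H=cv2.cvtColor(c["p"],cv2.COLOR_BGR2HSV); m=(abs(H[...,0].astype(int)-22)<9)&(H[...,1]>70); m[:80]=0;m[140:]=0; m[:,:280]=0;m[:,345:]=0
u,n=cent(m);print(u,n); b=ray(c,u,23);print(b)
C=np.array([ray(c,q,34) for q in((471,28),(142,59),(180,236),(467,212))]);print(C)  # near-left? 
near=(C[0]+C[1])/2; far=(C[2]+C[3])/2
print("ctr",C.mean(0),"yaw",np.degrees(np.arctan2(*( (far-near)[[1,0]]))), "yawy",np.degrees(np.arctan2(*((C[0]+C[3]-C[1]-C[2])[[1,0]])))-90)
print(np.linalg.norm(far-near),np.linalg.norm(C[0]-C[1]),np.linalg.norm(C[3]-C[2]))
ctr=np.array([517.3,-51.9]); 
for ctr in (C.mean(0)[:2],np.array([517.3,-51.9])):
  a=np.radians(-11.3);Rz=np.array([[np.cos(a),-np.sin(a)],[np.sin(a),np.cos(a)]]); print(Rz.T@(b[:2]-ctr))
E
```

```text
[309.62 107.33] 946
[490.36 -47.83  23.  ]
[[ 469.23   85.95   34.  ]
 [ 418.89 -160.95   34.  ]
 [ 563.35 -189.71   34.  ]
 [ 613.26   57.93   34.  ]]
ctr [516.18 -51.7   34.  ] yaw -11.135115355465846 yawy -11.459619887344275
147.01340447770522 251.98583993697716 252.61339476793464
[-26.08  -1.27]
[-27.22  -1.29]
```

```bash
python3 - <<'E'
from h import *
p,R,s=cur()
gen(p,R,[((555.7,-60.6,122),Rs(168.7),5)],0)
E
```

```text
5.4 -0.3 -0.4 -0.018 0.001 0 0; 5.3 -0.3 -0.3 -0.018 0.002 0.001 0; 5.4 -0.2 -0.4 -0.018 0.001 0 0; 5.4 -0.3 -0.4 -0.018 0.001 0 0; 5.3 -0.3 -0.3 -0.018 0.002 0.001 0

end [555.7 -60.6 122. ]
```

>>> servo_tool(
  steps="5 -0.3 -0.4 -0.018 0.0015 0 0; 5 -0.3 -0.4 -0.018 0.0015 0 0; 5 -0.3 -0.4 -0.018 0.0015 0 0; 5 -0.3 -0.4 -0.018 0.0015 0 0; 5 -0.3 -0.4 -0.018 0.0015 0 0; 2 0 0 0 0 0 0; 0 0 0 0 0 0 0; 0 0 0 0 0 0 0",
)

```text
t: 9.15
eef_pos: [555.0, -61.3, 118.8]
tcp_rot: [-2.639, 1.567, -2.829]
ft_force: [-0.5, -0.2, -1.0]
opening: 0.166
```

```bash
python3 - <<'E'
from h import *
np.set_printoptions(precision=4,suppress=True)
p,R,s=cur();print(p,R,s["ft_force"],np.degrees(np.arctan2(R[1,1],R[0,1]))+90)
gen(p,R,[((555.7,-60.6,88),Rs(168.7),7)],0)
E
```

```text
[554.9506 -61.3268 118.7836] [[-0.0032  0.1893  0.9819]
 [-0.001   0.9819 -0.1893]
 [-1.     -0.0016 -0.0029]] [-0.5057 -0.2218 -1.0475] 169.08726731330626
4.4 0.1 0.1 0.001 0 0 0; 4.4 0.2 0.1 0.001 -0.001 0 0; 4.4 0.1 0.1 0.001 0 0.001 0; 4.4 0.1 0.1 0.001 -0.001 0 0; 4.4 0.1 0.1 0.001 0 0 0; 4.4 0.2 0.1 0.001 -0.001 0 0; 4.4 0.1 0 0.001 0 0.001 0

end [555.7 -60.6  88. ]
```

>>> servo_tool(
  steps="4.4 0.1 0.1 0.001 0 0 0; 4.4 0.1 0.1 0.001 0 0 0; 4.4 0.1 0.1 0.001 0 0 0; 4.4 0.1 0.1 0.001 0 0 0; 4 0.1 0.1 0.001 0 0 0; 3 0 0 0 0 0 0; 2 0 0 0 0 0 0; 0 0 0 0 0 0 0",
)

```text
t: 9.95
eef_pos: [555.7, -60.9, 89.9]
tcp_rot: [-2.574, 1.568, -2.77]
ft_force: [-0.8, 0.0, -1.4]
opening: 0.169
```

```bash
python3 - <<'E'
from h import *
from cell import read_camera,get_calibration
np.set_printoptions(precision=4,suppress=True)
p,R,s=cur();print(p,R,s["ft_force"],s["qvel"],np.degrees(np.arctan2(R[1,1],R[0,1]))+90)
for n in ["wrist","side"]:
    c=get_calibration(n); pp,d=read_camera(n)
    np.savez(f"{n}4.npz",p=pp,d=d,**c)
    cv2.imwrite(f"pics/{n}4.png",pp if n=="wrist" else cv2.resize(pp[170:290,260:400],None,fx=5,fy=5,interpolation=2))
E
```

```text
[555.6557 -60.8715  89.9141] [[-0.0028  0.195   0.9808]
 [-0.0011  0.9808 -0.195 ]
 [-1.     -0.0016 -0.0025]] [-0.8384  0.0425 -1.4218] [ 0.0003 -0.0013 -0.0002  0.0014  0.0009  0.0006] 168.75753707409632
```

View pics/wrist4.png

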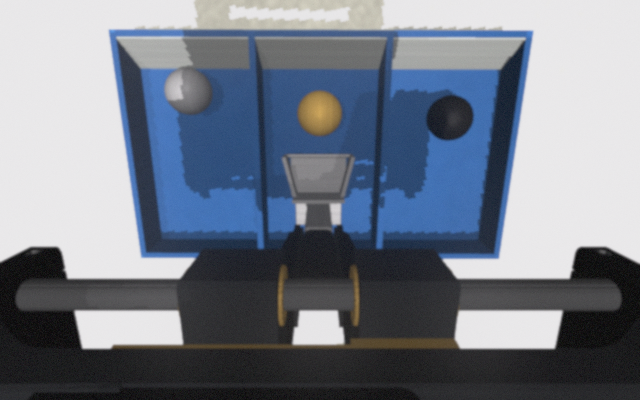

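View pics/side4.png

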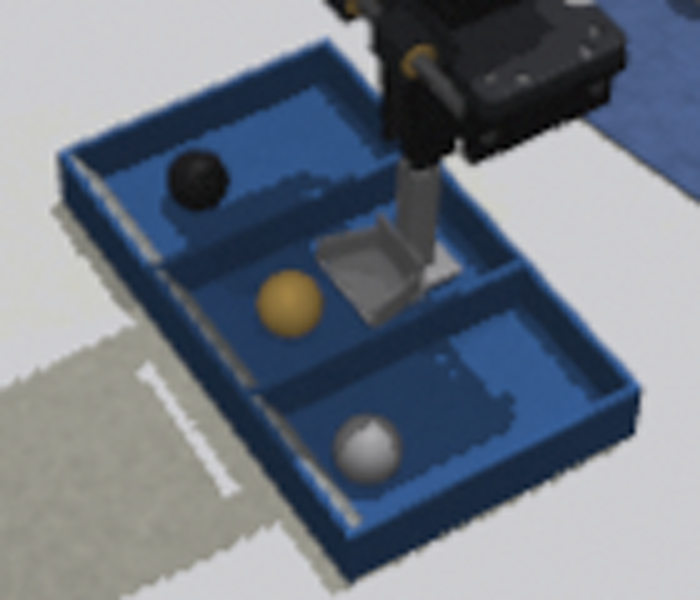

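>>> servo_tool(
  steps="1.2 0 0 0 0 0 0; 1.2 0 0 0 0 0 0; 1 0 0 0 0 0 0; 0 0 0 0 0 0 0; 0 0 -3 0 0 0 0; 0 0 -5 0 0 0 0; 0 0 -4 0 0 0 0; 0 0 -2 0 0 0 0",
)

```text
t: 10.85
eef_pos: [541.1, -58.0, 87.1]
tcp_rot: [-2.198, 1.569, -2.394]
ft_force: [-0.8, -0.0, -0.8]
opening: 0.167
```

```bash
cat > tr.py <<'E'
from h import *
np.set_printoptions(precision=4,suppress=True)
def tray(p):
    a=np.radians(-11.3);Rz=np.array([[np.cos(a),-np.sin(a)],[np.sin(a),np.cos(a)]]); return Rz.T@(p[:2]-[516.7,-51.8])
p,R,s=cur(); q=tray(p);print(p,"lip x",q[0]-38,"y",q[1],"F",s["ft_force"],"pitch",R[:,0],"op",s["opening"],"yaw",np.degrees(np.arctan2(R[1,1],R[0,1]))+90)
E
python3 tr.py
```

```text
[541.0593 -57.9789  87.0896] lip x -12.902136215657805 y -1.2860092052419285 F [-0.8038 -0.0029 -0.8273] pitch [-0.0015 -0.0014 -1.    ] op 0.16669249704941608 yaw 168.7556602876149
```

>>> servo_tool(
  steps="0.5 0 -2 0 0 0 0; 0 0 -3 0 0 0 0; 0 0 -3 0 0 0 0; 0 0 -3 0 0 0 0; 0 0 -3 0 0 0 0; 0 0 -3 0 0 0 0; 0 0 -3 0 0 0 0; 0 0 -3 0 0 0 0",
)

```text
t: 11.65
eef_pos: [516.6, -53.1, 86.8]
tcp_rot: [-1.968, 1.569, -2.164]
ft_force: [-1.1, 0.0, -0.6]
opening: 0.164
```

```bash
python3 tr.py; python3 - <<'E'
from h import *
from cell import read_camera,get_calibration
for n in ["side"]:
    c=get_calibration(n); pp,d=read_camera(n)
    np.savez(f"{n}5.npz",p=pp,d=d,**c)
    cv2.imwrite(f"pics/{n}5.png",pp if n=="wrist" else cv2.resize(pp[170:290,260:400],None,fx=5,fy=5,interpolation=2))
E
```

```text
[516.5771 -53.121   86.7628] lip x -37.86171312358111 y -1.3194637522459467 F [-1.098   0.0497 -0.5817] pitch [-0.001  -0.0015 -1.    ] op 0.16425067536708673 yaw 168.75823339962758
```

View pics/side5.png

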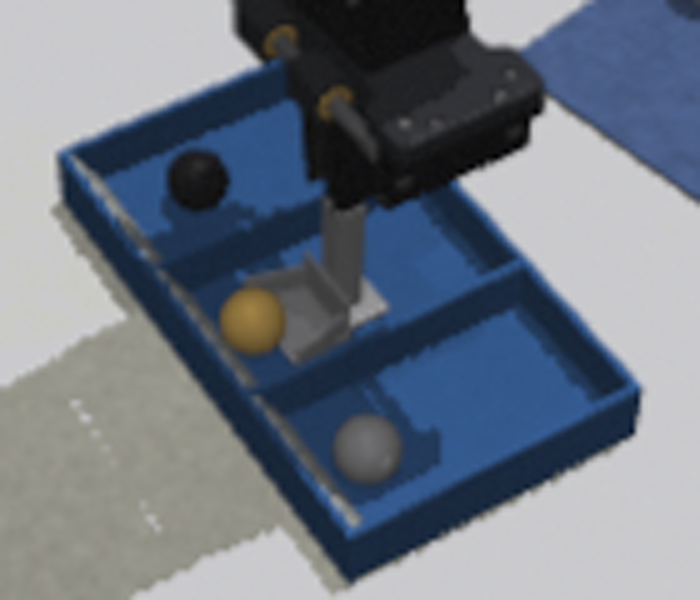

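>>> servo_tool(
  steps="0 0 -2 0 0 0 0; 0 0 -2 0 0 0 0; 0 0 -2 0 0 0 0; 0 0 -2 0 0 0 0; 0 0 -2 0 0 0 0; 0 0 -2 0 0 0 0; 0 0 -1.5 0 0 0 0; 0 0 0 0 0 0 0",
)

```text
t: 12.5
eef_pos: [501.7, -50.1, 86.6]
tcp_rot: [-2.176, 1.569, -2.373]
ft_force: [0.0, -0.2, -3.0]
opening: 0.17
```

```bash
python3 tr.py; cat > side.py <<'E'
import sys
from h import *
from cell import read_camera,get_calibration
k=sys.argv[1]; n=sys.argv[2] if len(sys.argv)>2 else "side"
c=get_calibration(n); pp,d=read_camera(n)
np.savez(f"{n}{k}.npz",p=pp,d=d,**c)
cv2.imwrite(f"pics/{n}{k}.png",pp if n!="side" else cv2.resize(pp[170:290,260:400],None,fx=5,fy=5,interpolation=2))
E
python3 side.py 6
```

```text
[501.6732 -50.1331  86.6187] lip x -53.062147047552955 y -1.3098422532804865 F [ 0.0439 -0.2141 -2.979 ] pitch [-0.0014 -0.0014 -1.    ] op 0.1704056644358229 yaw 168.75999744256208
```

View pics/side6.png

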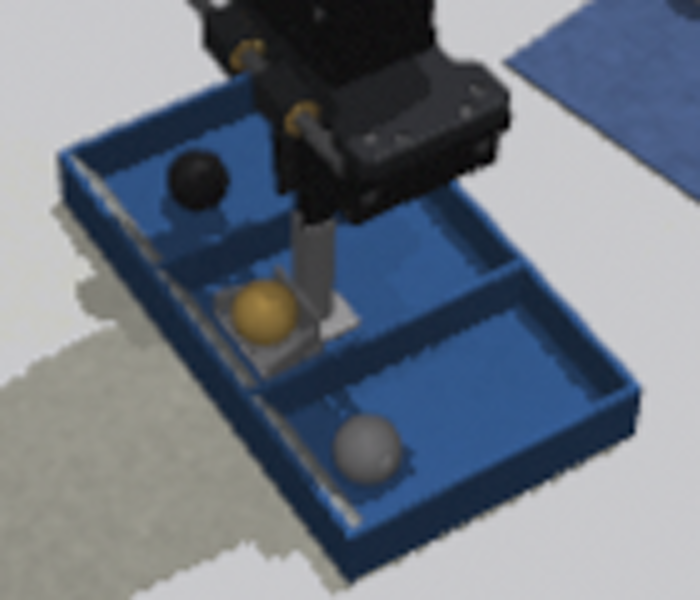

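>>> servo_tool(
  steps="-2 0 0 0 0 0 0; -4 0 0 0 0 0 0; -6 0 0 0 0 0 0; -8 0 0 0 0 0 0; -8 0 0 0 0 0 0; -8 0 0 0 0 0 0; -8 0 0 0 0 0 0; -6 0 0 0 0 0 0",
)

```text
t: 13.35
eef_pos: [502.0, -50.1, 141.2]
tcp_rot: [-2.04, 1.569, -2.237]
ft_force: [-0.4, 0.5, -3.1]
opening: 0.165
```

>>> servo_tool(
  steps="-6 0 0 0 0.02 0 0; -6 0 0 0 0.03 0 0; -6 0 0 0 0.03 0 0; -6 0 0 0 0.03 0 0; -5 0 0 0 0.03 0 0; -3 0 0 0 0.02 0 0; -2 0 0 0 0 0 0; 0 0 0 0 0 0 0",
)

```text
t: 14.15
eef_pos: [504.3, -50.5, 180.4]
tcp_rot: [-3.131, 1.407, 2.956]
ft_force: [-0.4, 0.1, -3.0]
opening: 0.165
```

```bash
python3 tr.py; python3 side.py 7; python3 side.py 7 wrist
```

```text
[504.2586 -50.4532 180.3535] lip x -50.46412439018739 y -1.117199995173116 F [-0.4484  0.131  -2.9639] pitch [-0.16    0.03   -0.9867] op 0.16522167430705972 yaw 168.76243487944646
```

View pics/side7.png

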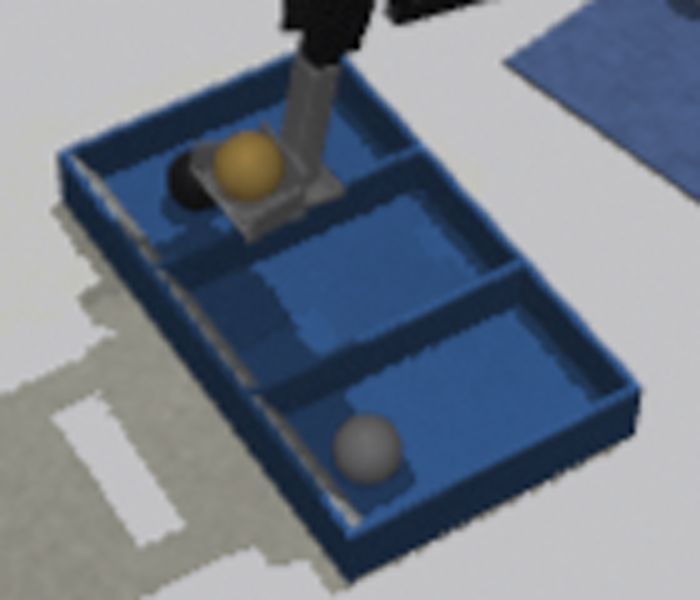

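View pics/wrist7.png

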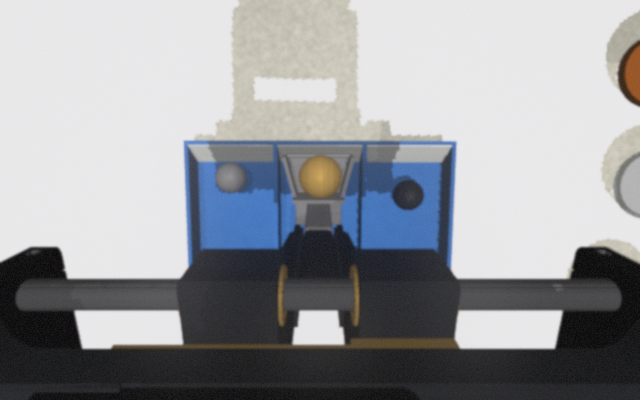

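```bash
cat >> h.py <<'E'
def tcp_for_lip(L,yaw,tip):
    S=Ro.from_euler("ZY",[yaw,tip],degrees=True).as_matrix()
    return np.array(L)+S@np.array([-38,0,77.])
def lip_now(p,R):
    S=np.column_stack([-R[:,2],-R[:,1],-R[:,0]]); return p-S@np.array([-38,0,77.]), Ro.from_matrix(S).as_euler("ZYX",degrees=True)
def fine(a,b,n,ease=True):
    """a,b: arrays (x,y,z,yaw,tip) of TCP; returns wps list"""
    a=np.array(a,float);b=np.array(b,float);w=[]
    for i in range(n):
        u=(i+1)/n; u=(3*u*u-2*u**3)*.5+.5*u if ease else u
        q=a+(b-a)*u; w.append((q[:3],Rs(q[3],q[4]),1))
    return w
E
python3 - <<'E'
from h import *
p,R,s=cur(); print(lip_now(p,R),s["joints"])
C=np.array([439.4,304]); yaw=25; d=np.array([np.cos(np.radians(yaw)),np.sin(np.radians(yaw))])
L=np.r_[C-25*d,125]; P=tcp_for_lip(L,yaw,-8); print(L,P)
a=np.r_[p,168.7,-9.2]; gen(p,R,fine(a,np.r_[P,yaw,-8],32),0)
E
```

```text
(array([454.87884591, -40.75216815, 110.33019187]), array([ 1.68746211e+02, -9.39996891e+00,  1.00876168e-01])) [-0.22650803  0.42987718  1.78682055 -0.00753194  1.08884177 -1.59699395]
[416.74230532 293.43454346 125.        ] [372.92548195 273.00242316 195.96206346]
0.3 5 -3.3 0.043 -0.004 0.009 0; 0.3 5.6 -4 0.049 0 0.008 0; 0.4 6.1 -4.9 0.055 -0.001 0.009 0; 0.5 6.4 -5.7 0.062 0 0.009 0; 0.7 6.6 -6.7 0.066 -0.001 0.011 0; 0.7 6.6 -7.7 0.072 0 0.012 0; 0.9 6.4 -8.6 0.076 -0.001 0.012 0; 1 6 -9.5 0.081 -0.001 0.012 0

1.1 5.5 -10.5 0.084 0 0.014 0; 1.2 4.7 -11.2 0.087 -0.001 0.013 0; 1.3 3.8 -12.1 0.09 -0.001 0.014 0; 1.4 2.8 -12.6 0.092 -0.001 0.015 0; 1.4 1.6 -13.1 0.094 -0.001 0.014 0; 1.4 0.3 -13.3 0.096 0 0.015 0; 1.5 -0.9 -13.5 0.096 -0.001 0.014 0; 1.4 -2.3 -13.3 0.097 -0.001 0.015 0

1.3 -3.6 -13.1 0.096 -0.001 0.015 0; 1.3 -4.8 -12.7 0.097 -0.001 0.014 0; 1.2 -6 -11.9 0.095 0 0.014 0; 1 -7 -11.2 0.094 -0.001 0.014 0; 1 -7.9 -10.3 0.093 -0.001 0.014 0; 0.7 -8.6 -9.3 0.09 -0.001 0.013 0; 0.7 -9.1 -8.3 0.087 0 0.013 0; 0.5 -9.4 -7.1 0.084 -0.001 0.012 0

0.3 -9.6 -6 0.081 -0.001 0.012 0; 0.2 -9.5 -5 0.076 -0.001 0.011 0; 0.2 -9.3 -4 0.072 0 0.01 0; 0 -8.9 -3 0.067 -0.001 0.01 0; -0.1 -8.4 -2.3 0.061 0 0.008 0; -0.2 -7.6 -1.6 0.056 -0.001 0.008 0; -0.1 -6.9 -1 0.049 0 0.007 0; -0.2 -5.9 -0.6 0.043 0 0.006 0

end [372.9 273.  195.9]
```

>>> servo_tool(
  steps="0.3 5 -3.3 0.043 -0.003 0.009 0; 0.3 5.6 -4 0.049 0 0.009 0; 0.4 6 -5 0.055 0 0.009 0; 0.5 6.4 -5.7 0.062 0 0.009 0; 0.7 6.6 -6.7 0.066 0 0.011 0; 0.7 6.6 -7.7 0.072 0 0.012 0; 0.9 6.4 -8.6 0.076 0 0.012 0; 1 6 -9.5 0.081 0 0.012 0",
)

```text
t: 15.05
eef_pos: [475.3, 17.2, 182.6]
tcp_rot: [-3.136, 1.41, 2.42]
ft_force: [0.0, -0.2, -2.3]
opening: 0.166
```

>>> servo_tool(
  steps="1 5.5 -10.5 0.084 0 0.014 0; 1.2 4.7 -11.2 0.087 0 0.014 0; 1.3 3.8 -12 0.09 0 0.014 0; 1.4 2.8 -12.6 0.092 0 0.015 0; 1.4 1.6 -13 0.094 0 0.015 0; 1.4 0.3 -13.3 0.096 0 0.015 0; 1.5 -0.9 -13.5 0.096 0 0.015 0; 1.4 -2.3 -13.3 0.097 0 0.015 0",
)

```text
t: 15.85
eef_pos: [436.1, 117.5, 187.6]
tcp_rot: [-3.121, 1.412, 1.658]
ft_force: [-0.4, -0.2, -2.0]
opening: 0.167
```

```bash
cat > plan.py <<'E'
from h import *
import sys
np.set_printoptions(precision=3,suppress=True)
p,R,s=cur(); l,e=lip_now(p,R); print(p,"lip",l,"eul",e,"J",s["joints"],"F",s["ft_force"])
E
python3 plan.py; python3 side.py 8; python3 - <<'E'
from h import *
p,R,s=cur(); l,e=lip_now(p,R)
C=np.array([439.4,304]); yaw=25; d=np.array([np.cos(np.radians(yaw)),np.sin(np.radians(yaw))])
P=tcp_for_lip(np.r_[C-25*d,125],yaw,-8)
a=np.r_[p,e[0],e[1]]; gen(p,R,fine(a,np.r_[P,yaw,-8],16,False),0)
E
```

```text
[436.061 117.481 187.593] lip [432.523 167.076 117.587] eul [93.784 -9.116  0.191] J [ 0.02   0.28   2.016  0.209  0.868 -0.184] F [-0.4   -0.186 -1.996]
1.1 -3.3 -9.8 0.074 -0.001 0.016 0; 1 -4 -9.6 0.073 -0.001 0.012 0; 0.9 -4.7 -9.2 0.074 -0.002 0.011 0; 0.9 -5.4 -8.8 0.074 -0.001 0.012 0; 0.8 -6.1 -8.5 0.074 -0.001 0.011 0; 0.7 -6.6 -7.9 0.074 -0.001 0.012 0; 0.6 -7.3 -7.5 0.073 -0.002 0.011 0; 0.5 -7.7 -6.9 0.074 -0.001 0.011 0

0.5 -8.3 -6.3 0.074 -0.001 0.011 0; 0.3 -8.7 -5.7 0.074 -0.001 0.011 0; 0.2 -9.1 -5 0.074 -0.002 0.011 0; 0.1 -9.5 -4.3 0.074 -0.001 0.011 0; 0 -9.8 -3.6 0.074 -0.001 0.011 0; -0.1 -10 -2.9 0.073 -0.001 0.01 0; -0.2 -10.1 -2.2 0.074 -0.002 0.011 0; -0.3 -10.3 -1.4 0.074 -0.001 0.01 0

end [373. 273. 196.]
```

```bash
python3 -c "
import cv2,numpy as np
cv2.imwrite('pics/side8f.png',np.load('side8.npz')['p'])"
```

```text
(no output)
```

View pics/side8f.png

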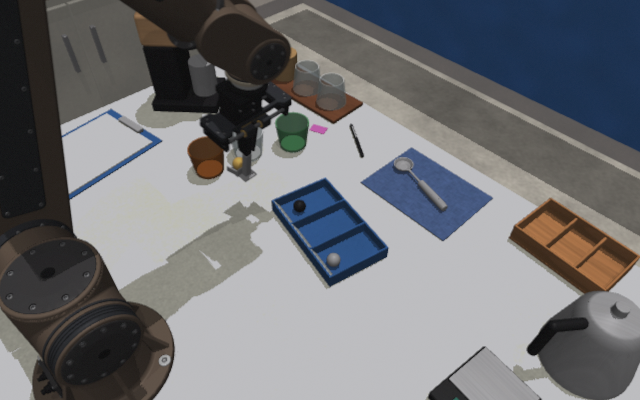

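>>> servo_tool(
  steps="1 -3.5 -11 0.08 0 0.014 0; 1 -4 -10.5 0.076 0 0.012 0; 0.9 -4.7 -9.5 0.075 0 0.011 0; 0.9 -5.4 -8.8 0.074 0 0.012 0; 0.8 -6 -8.5 0.074 0 0.011 0; 0.7 -6.6 -8 0.074 0 0.012 0; 0.6 -7.3 -7.5 0.074 0 0.011 0; 0.5 -7.7 -7 0.074 0 0.011 0",
)

```text
t: 16.7
eef_pos: [402.5, 199.2, 192.5]
tcp_rot: [-3.112, 1.415, 1.043]
ft_force: [-0.7, 0.5, -1.8]
opening: 0.168
```

```bash
python3 plan.py; python3 - <<'E'
from h import *
p,R,s=cur(); l,e=lip_now(p,R)
C=np.array([439.4,304]); yaw=25; d=np.array([np.cos(np.radians(yaw)),np.sin(np.radians(yaw))])
P=tcp_for_lip(np.r_[C-25*d,120],yaw,-8)
a=np.r_[p,e[0],e[1]]; gen(p,R,fine(a,np.r_[P,yaw,-8],8,False),0)
E
```

```text
[402.524 199.226 192.485] lip [428.396 241.375 122.291] eul [58.044 -8.9    0.265] J [0.244 0.229 2.076 0.166 0.735 0.684] F [-0.658  0.486 -1.78 ]
1.1 -8 -5.8 0.071 -0.002 0.016 0; 1 -8.4 -5.2 0.071 -0.002 0.011 0; 0.9 -8.8 -4.5 0.072 -0.002 0.01 0; 0.8 -9.1 -4 0.071 -0.002 0.011 0; 0.7 -9.4 -3.2 0.071 -0.002 0.011 0; 0.5 -9.5 -2.6 0.072 -0.002 0.01 0; 0.5 -9.8 -2 0.071 -0.002 0.01 0; 0.4 -9.8 -1.2 0.071 -0.002 0.01 0

end [373.  273.  190.9]
```

>>> servo_tool(
  steps="1 -8 -5.8 0.071 0 0.014 0; 1 -8.4 -5.2 0.071 0 0.011 0; 0.9 -8.8 -4.5 0.071 0 0.01 0; 0.8 -9 -4 0.071 0 0.011 0; 0.7 -9.2 -3.2 0.071 0 0.011 0; 0.5 -8.5 -2.6 0.065 0 0.01 0; 0.5 -6 -1.5 0.05 0 0.01 0; 0.4 -3 -0.6 0.025 0 0.005 0",
)

```text
t: 17.5
eef_pos: [375.7, 262.9, 190.6]
tcp_rot: [3.119, 1.42, 0.482]
ft_force: [0.2, 0.2, -2.8]
opening: 0.168
```

```bash
python3 plan.py; python3 side.py 9; python3 side.py 9 wrist;python3 side.py 9 top; python3 -c "
import cv2,numpy as np
cv2.imwrite('pics/side9f.png',cv2.resize(np.load('side9.npz')['p'][80:220,150:310],None,fx=4,fy=4))
cv2.imwrite('pics/top9f.png',cv2.resize(np.load('top9.npz')['p'][160:310,100:280],None,fx=4,fy=4))"
```

```text
[375.695 262.922 190.576] lip [418.841 286.476 120.172] eul [28.94  -8.656 -0.197] J [0.465 0.236 2.071 0.004 0.684 1.528] F [ 0.246  0.217 -2.769]
```

View pics/side9f.png

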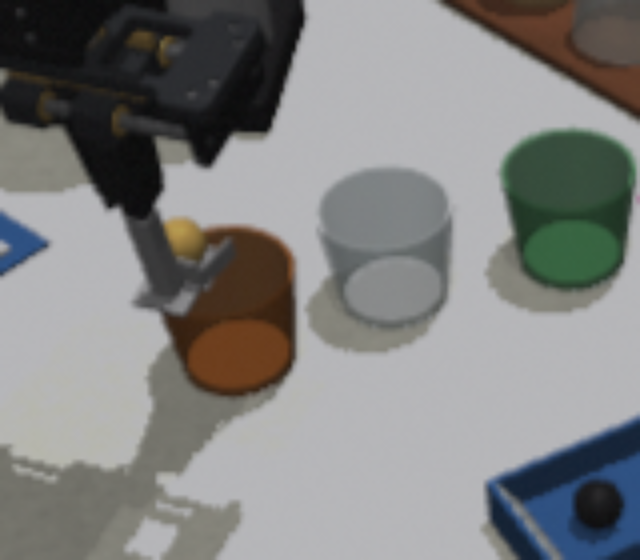

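View pics/wrist9.png

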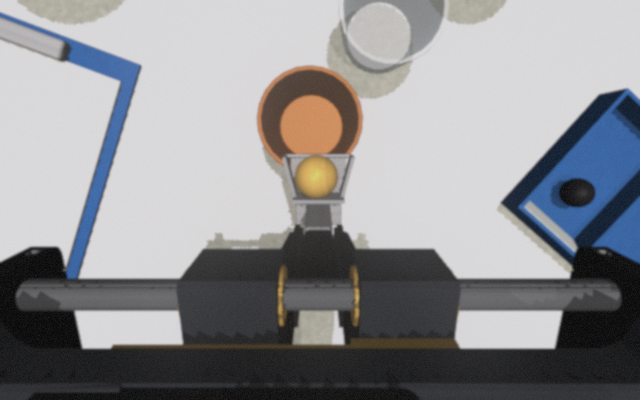

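View pics/top9f.png

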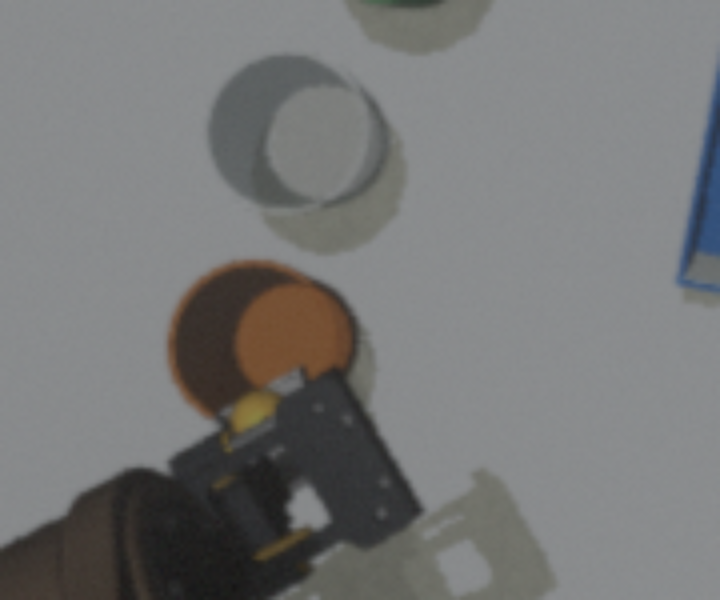

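```bash
python3 - <<'E'
from h import *
np.set_printoptions(precision=2,suppress=True)
c=load("wrist9")
H=cv2.cvtColor(c["p"],cv2.COLOR_BGR2HSV); m=((H[...,0]<16)&(H[...,1]>60)).astype(np.uint8); m[:40]=0;m[150:]=0;m[:,:230]=0;m[:,390:]=0
cn=max(cv2.findContours(m,0,1)[0],key=cv2.contourArea)[:,0]; cn=cn[cn[:,1]<145]
W=np.array([ray(c,q,75)[:2] for q in cn]); A=np.c_[2*W,np.ones(len(W))]; x=np.linalg.lstsq(A,(W**2).sum(1),rcond=None)[0]; print("C",x[:2],"r",np.sqrt(x[2]+x[:2]@x[:2]),len(W))
p,R,s=cur(); l,e=lip_now(p,R); print(p,l,e)
C=np.array([439.4,304]); yaw=e[0]; d=np.array([np.cos(np.radians(yaw)),np.sin(np.radians(yaw))])
L=np.r_[C-25*d,0]; w=[]; print(L)
n=8
for i in range(1,n+1):
    u=i/n; t=e[1]+(3-e[1])*u; LL=l+(L+[0,0,90]-l)*u; w.append((tcp_for_lip(LL,yaw,t),Rs(yaw,t),1))
n=16
for i in range(1,n+1):
    t=3+45*i/n; LL=L+[0,0,90]; w.append((tcp_for_lip(LL,yaw,t),Rs(yaw,t),1))
gen(p,R,w,0)
E
```

```text
C [439.44 305.64] r 43.71264311058626 201
[375.87 262.7  190.59] [418.96 286.36 120.19] [29.05 -8.66 -0.18]
[417.55 291.86   0.  ]
2.8 -0.4 -1.6 0 -0.025 -0.003 0; 2.8 -0.7 -1.7 0 -0.026 0 0; 2.9 -0.7 -1.7 0 -0.025 0 0; 2.8 -0.7 -1.9 0 -0.026 0 0; 2.8 -0.7 -2 0 -0.025 0 0; 2.9 -0.7 -2 0 -0.026 0 0; 2.8 -0.7 -2.2 0 -0.025 0 0; 2.8 -0.7 -2.2 0 -0.026 0 0

-1.7 0 -3.8 0 -0.049 0 0; -1.8 0 -3.9 0 -0.049 0 0; -1.8 0 -3.8 0 -0.049 0 0; -1.8 0 -3.8 0 -0.049 0 0; -1.7 0 -3.8 0 -0.049 0 0; -1.8 0 -3.9 0 -0.049 0 0; -1.8 0 -3.8 0 -0.049 0 0; -1.7 0 -3.8 0 -0.049 0 0

-1.8 0 -3.8 0 -0.049 0 0; -1.8 0 -3.9 0 -0.049 0 0; -1.8 0 -3.8 0 -0.049 0 0; -1.7 0 -3.8 0 -0.05 0 0; -1.8 0 -3.8 0 -0.049 0 0; -1.8 0 -3.9 0 -0.049 0 0; -1.7 0 -3.8 0 -0.049 0 0; -1.8 0 -3.8 0 -0.049 0 0

end [445.3 307.3 169.8]
```

>>> servo_tool(
  steps="2 -0.6 -1.4 0 -0.02 0 0; 2.8 -0.7 -1.7 0 -0.025 0 0; 2.8 -0.7 -1.7 0 -0.025 0 0; 2.8 -0.7 -1.9 0 -0.025 0 0; 2.8 -0.7 -2 0 -0.025 0 0; 2.8 -0.7 -2 0 -0.025 0 0; 2.8 -0.7 -2.2 0 -0.025 0 0; 1.5 -0.7 -2.2 0 -0.02 0 0",
)

```text
t: 18.45
eef_pos: [389.2, 275.4, 169.2]
tcp_rot: [0.059, 1.515, -2.574]
ft_force: [-0.2, -1.1, -2.3]
opening: 0.168
```

```bash
cat > tip.py <<'E'
from h import *
np.set_printoptions(precision=2,suppress=True)
p,R,s=cur(); l,e=lip_now(p,R); print(p,l,e,s["ft_force"],s["joints"])
C=np.array([439.4,305]); yaw=e[0]; d=np.array([np.cos(np.radians(yaw)),np.sin(np.radians(yaw))])
L=np.r_[C-25*d,89]; w=[]; print(L)
n=16
for i in range(1,n+1):
    u=i/n;t=e[1]+(48-e[1])*u; LL=l+(L-l)*min(1,2*u); w.append((tcp_for_lip(LL,yaw,t),Rs(yaw,t),1))
gen(p,R,w,0)
E
python3 tip.py;python3 side.py 10; python3 -c "
import cv2,numpy as np
cv2.imwrite('pics/side10f.png',cv2.resize(np.load('side10.npz')['p'][80:220,150:310],None,fx=4,fy=4))"
```

```text
[389.2  275.42 169.19] [418.71 291.59  90.19] [29.15  3.2  -0.19] [-0.18 -1.09 -2.29] [ 0.48  0.36  1.93 -0.01  0.9   1.55]
[417.57 292.82  89.  ]
-1.6 0.1 -3.8 0 -0.049 -0.003 0; -1.6 -0.3 -3.7 0 -0.049 0 0; -1.6 -0.2 -3.8 0 -0.049 0 0; -1.6 -0.2 -3.8 0 -0.048 0 0; -1.7 -0.2 -3.8 0 -0.049 0 0; -1.6 -0.2 -3.8 0 -0.049 0 0; -1.6 -0.2 -3.8 0 -0.049 0 0; -1.6 -0.2 -3.8 0 -0.049 0 0

-1.7 0 -3.8 0 -0.049 0 0; -1.8 0 -3.9 0 -0.049 0 0; -1.8 0 -3.8 0 -0.049 0 0; -1.7 0 -3.8 0 -0.048 0 0; -1.8 0 -3.8 0 -0.049 0 0; -1.8 0 -3.8 0 -0.049 0 0; -1.7 0 -3.8 0 -0.049 0 0; -1.8 0 -3.8 0 -0.049 0 0

end [445.3 308.3 168.8]
```

View pics/side10f.png

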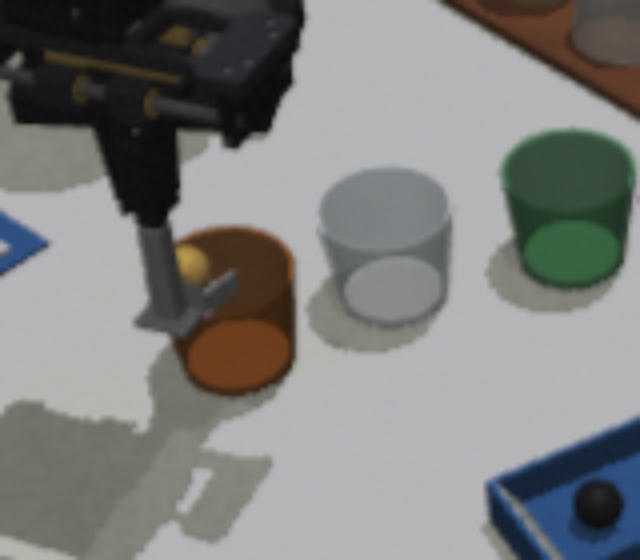

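>>> servo_tool(
  steps="-1.6 0 -3.8 0 -0.049 0 0; -1.6 -0.2 -3.8 0 -0.049 0 0; -1.6 -0.2 -3.8 0 -0.049 0 0; -1.6 -0.2 -3.8 0 -0.049 0 0; -1.6 -0.2 -3.8 0 -0.049 0 0; -1.6 -0.2 -3.8 0 -0.049 0 0; -1.6 -0.2 -3.8 0 -0.049 0 0; -1.6 -0.2 -3.8 0 -0.049 0 0",
)

```text
t: 19.3
eef_pos: [417.9, 293.7, 175.0]
tcp_rot: [0.007, 1.107, -2.625]
ft_force: [-0.3, 0.1, -1.9]
opening: 0.166
```

```bash
sed -i 's/^n=16/n=8/' tip.py; python3 tip.py;python3 side.py 11; python3 -c "
import cv2,numpy as np
cv2.imwrite('pics/side11f.png',cv2.resize(np.load('side11.npz')['p'][80:220,150:310],None,fx=4,fy=4))"
```

```text
[417.89 293.7  175.03] [417.64 293.23  89.16] [29.12 26.56 -0.21] [-0.27  0.1  -1.92] [ 0.49  0.57  1.61 -0.01  1.42  1.56]
[417.56 292.84  89.  ]
-1.6 0.4 -3.6 0 -0.047 -0.004 0; -1.7 0 -3.6 0 -0.047 0 0; -1.6 0.1 -3.6 0 -0.046 0 0; -1.6 0.1 -3.6 0 -0.047 0 0; -1.7 0 -3.7 0 -0.047 0 0; -1.7 0 -3.6 0 -0.047 0 0; -1.7 0 -3.7 0 -0.046 0 0; -1.7 0 -3.6 0 -0.047 0 0

end [445.4 308.3 168.8]
```

View pics/side11f.png

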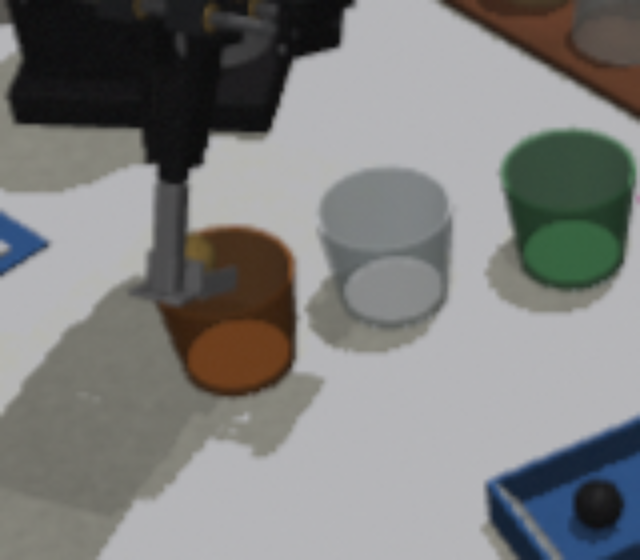

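>>> servo_tool(
  steps="-1.6 0.2 -3.6 0 -0.047 0 0; -1.6 0 -3.6 0 -0.047 0 0; -1.6 0 -3.6 0 -0.047 0 0; -1.6 0 -3.6 0 -0.047 0 0; -1.6 0 -3.6 0 -0.047 0 0; -1.6 0 -3.6 0 -0.047 0 0; -1.6 0 -3.6 0 -0.047 0 0; 0 0 0 0 0 0 0",
)

```text
t: 20.15
eef_pos: [443.3, 307.9, 168.3]
tcp_rot: [0.005, 0.771, -2.628]
ft_force: [-0.4, -0.8, -2.1]
opening: 0.162
```

```bash
python3 plan.py;python3 side.py 12;python3 side.py 12 top; python3 -c "
import cv2,numpy as np
a=cv2.resize(np.load('side12.npz')['p'][80:220,150:270],None,fx=3,fy=3)
b=cv2.resize(np.load('top12.npz')['p'][180:320,120:250],None,fx=3,fy=3)
cv2.imwrite('pics/s12f.png',np.hstack([a,b]))"
```

```text
[443.254 307.898 168.33 ] lip [418.31  293.633  87.414] eul [29.044 45.816 -0.269] J [ 0.492  0.772  1.373 -0.016  1.796  1.557] F [-0.375 -0.751 -2.144]
```

View pics/s12f.png

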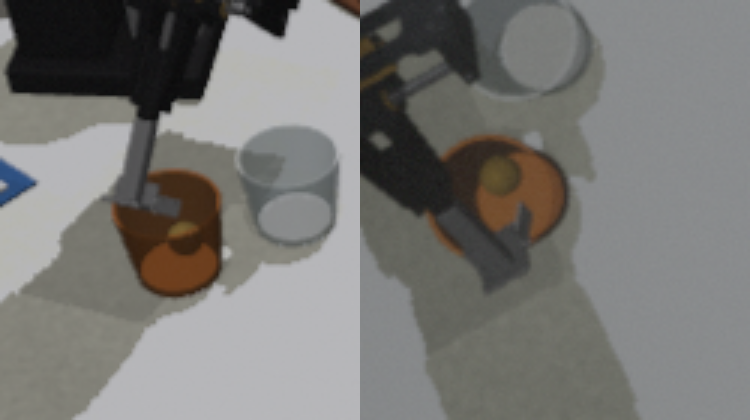

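```bash
python3 - <<'E'
from h import *
p,R,s=cur(); l,e=lip_now(p,R)
a=np.r_[p,e[0],e[1]]; b=np.r_[p+[-8,-4,45],e[0],e[1]]; c=np.r_[420,175,150,15,0]
gen(p,R,fine(a,b,4,False)+fine(b,c,12,True),0)
E
```

```text
-6.3 -0.1 9.6 0 0 -0.005 0; -6.2 -0.1 9.6 0 0 0 0; -6.3 -0.1 9.6 0 0 0 0; -6.3 -0.1 9.6 0 0 0 0; 5.1 5.5 0.4 0.009 0.041 -0.009 0; 6.8 7.3 0.7 0.013 0.055 -0.011 0; 7.9 8.9 1.1 0.016 0.066 -0.012 0; 8.7 10.1 1.7 0.018 0.074 -0.013 0

9 11.1 2.4 0.022 0.08 -0.013 0; 9.1 11.6 2.8 0.023 0.083 -0.01 0; 8.6 11.8 3.4 0.024 0.082 -0.009 0; 7.9 11.6 3.6 0.023 0.08 -0.007 0; 7.1 10.8 3.7 0.023 0.074 -0.004 0; 6 9.8 3.6 0.02 0.066 -0.003 0; 4.7 8.2 3 0.017 0.055 -0.001 0; 3.4 6.2 2.4 0.012 0.041 -0.001 0

end [420. 175. 150.]
```

>>> servo_tool(
  steps="-6 0 9.5 0 0 0 0; -6 0 9.5 0 0 0 0; -6 0 9.5 0 0 0 0; -6 0 9.5 0 0 0 0; 5 5.5 0.4 0.009 0.041 -0.009 0; 7 7 0.7 0.013 0.055 -0.011 0; 8 9 1 0.016 0.066 -0.012 0; 9 10 1.7 0.018 0.074 -0.013 0",
)

```text
t: 21.05
eef_pos: [428.8, 265.0, 202.6]
tcp_rot: [0.005, 1.029, -2.699]
ft_force: [-0.6, -0.4, -1.4]
opening: 0.166
```

>>> servo_tool(
  steps="9 11 2.4 0.022 0.08 -0.013 0; 9 11.6 2.8 0.023 0.083 -0.01 0; 8.6 11.8 3.4 0.024 0.082 -0.009 0; 8 11.6 3.6 0.023 0.08 -0.007 0; 7 10.8 3.7 0.023 0.074 -0.004 0; 6 9.8 3.6 0.02 0.066 -0.003 0; 4.7 8 3 0.017 0.055 -0.001 0; 3 5 2 0.01 0.03 0 0",
)

```text
t: 21.85
eef_pos: [417.9, 171.6, 164.7]
tcp_rot: [-3.09, 1.525, 0.311]
ft_force: [0.1, 0.3, -0.8]
opening: 0.169
```

```bash
python3 plan.py;python3 side.py 13; python3 -c "
import cv2,numpy as np
cv2.imwrite('pics/side13f.png',cv2.resize(np.load('side13.npz')['p'][90:250,130:330],None,fx=4,fy=4))"; python3 - <<'E'
from h import *
p,R,s=cur()
gen(p,R,[((420,172,100),Rs(15,0),8)],0)
E
```

```text
[417.863 171.604 164.737] lip [457.873 182.413  89.535] eul [14.868 -2.593  0.134] J [0.241 0.301 2.054 0.005 0.741 1.549] F [ 0.145  0.262 -0.85 ]
8.1 0 0 0 -0.006 0 0; 8 0 0 -0.001 -0.005 0.001 0; 8.1 0 -0.1 0 -0.006 0 0; 8.1 0 -0.2 0 -0.006 0 0; 8 0 -0.1 -0.001 -0.005 0 0; 8.1 0 -0.3 0 -0.006 0.001 0; 8 0 -0.2 0 -0.006 0 0; 8.1 0 -0.4 -0.001 -0.005 0 0

end [420.1 172.  100. ]
```

View pics/side13f.png

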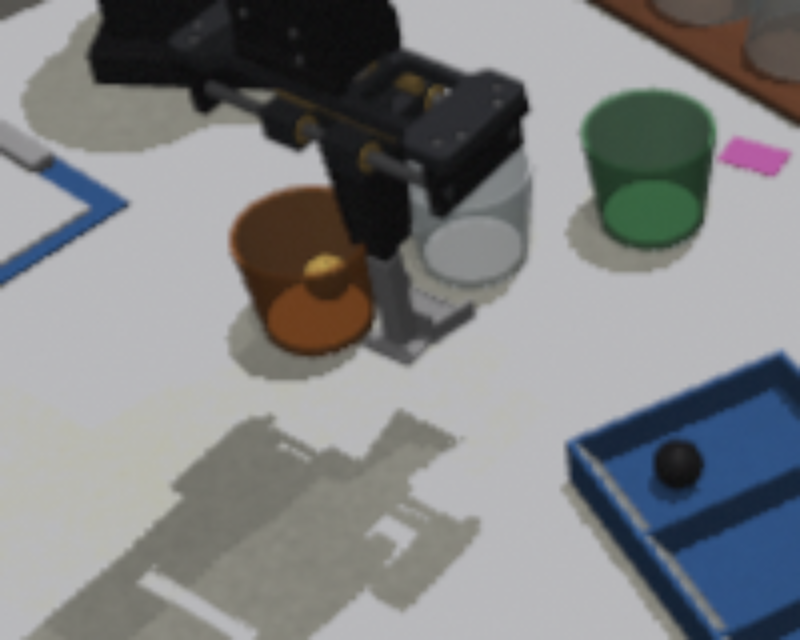

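>>> servo_tool(
  steps="8 0 0 0 -0.006 0 0; 8 0 0 0 -0.006 0 0; 8 0 0 0 -0.006 0 0; 8 0 0 0 -0.006 0 0; 8 0 0 0 -0.006 0 0; 8 0 0 0 -0.006 0 0; 7 0 0 0 -0.006 0 0; 4 0 0 0 -0.003 0 0",
)

```text
t: 22.7
eef_pos: [419.5, 172.7, 101.5]
tcp_rot: [-0.453, 1.566, 2.95]
ft_force: [-0.7, -0.2, -0.4]
opening: 0.166
```

```bash
python3 plan.py; python3 - <<'E'
from h import *
p,R,s=cur()
gen(p,R,[((p[0],p[1],79),Rs(15,0),6)],0)
E
```

```text
[419.481 172.728 101.503] lip [455.796 182.604  24.323] eul [14.944  0.273  0.133] J [0.243 0.427 2.085 0.004 0.635 1.55 ] F [-0.697 -0.153 -0.353]
3.8 0 0 0 0.001 0 0; 3.7 0 0 0 0.001 0.001 0; 3.8 0 0 0 0 0 0; 3.7 0 -0.1 -0.001 0.001 0.001 0; 3.8 0 0 0 0.001 0 0; 3.7 0 0 0 0.001 0 0

end [419.5 172.8  79. ]
```

>>> servo_tool(
  steps="3.5 0 0 0 0.001 0 0; 3.5 0 0 0 0.001 0 0; 3.5 0 0 0 0.001 0 0; 3.5 0 0 0 0.001 0 0; 3 0 0 0 0 0 0; 2 0 0 0 0 0 0; 1 0 0 0 0 0 0; 0 0 0 0 0 0 0",
)

```text
t: 23.5
eef_pos: [419.5, 172.8, 79.7]
tcp_rot: [-1.512, 1.568, 1.891]
ft_force: [-0.7, -0.3, -0.9]
opening: 0.167
```

```bash
python3 plan.py;python3 side.py 14; python3 -c "
import cv2,numpy as np
cv2.imwrite('pics/side14f.png',cv2.resize(np.load('side14.npz')['p'][130:230,170:300],None,fx=6,fy=6))"
```

```text
[419.548 172.771  79.715] lip [456.208 182.737   2.71 ] eul [14.939  0.008  0.133] J [0.243 0.466 2.106 0.004 0.57  1.55 ] F [-0.655 -0.322 -0.93 ]
```

View pics/side14f.png

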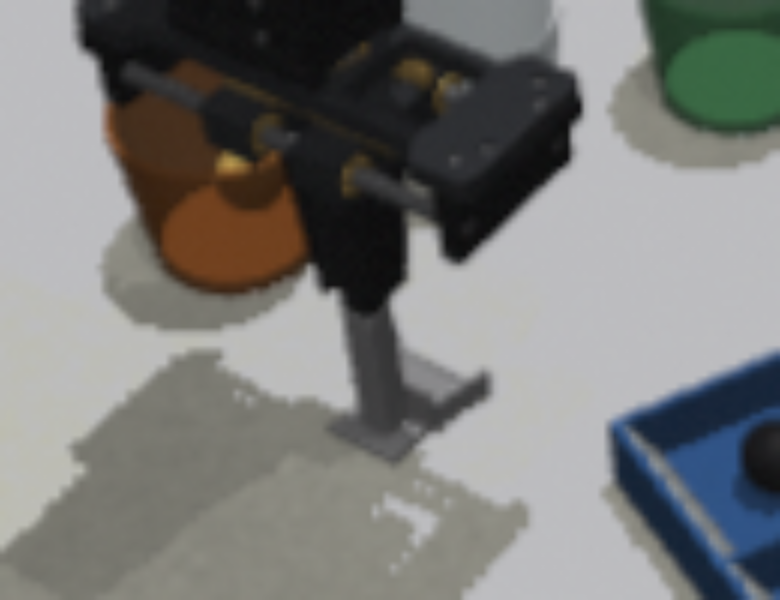

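>>> servo_tool(
  steps="0.7 0 0 0 0 0 0; 0.7 0 0 0 0 0 0; 0.7 0 0 0 0 0 0; 0.4 0 0 0 0 0 0; 0 0 0 0 0 0 0; 0 0 0 0 0 0 0; 0 0 0 0 0 0 0; 0 0 0 0 0 0 0",
)

```text
t: 24.35
eef_pos: [419.9, 172.9, 78.4]
tcp_rot: [-2.213, 1.568, 1.19]
ft_force: [0.4, 0.1, -1.1]
opening: 0.166
```

```bash
python3 plan.py
```

```text
[419.928 172.931  78.434] lip [456.724 182.936   1.499] eul [14.949 -0.098  0.13 ] J [0.244 0.468 2.108 0.004 0.564 1.55 ] F [ 0.446  0.069 -1.075]
```

>>> servo_tool(
  steps="0.6 0 0 0 -0.001 0 0; 0.5 0 0 0 0 0 0; 0.5 0 0 0 0 0 0; 0 0 0 0 0 0 50; 0 0 0 0 0 0 50; 0 0 0 0 0 0 50; 0 0 0 0 0 0 50; 0 0 0 0 0 0 50",
)

```text
t: 25.15
eef_pos: [420.3, 173.1, 78.3]
tcp_rot: [-2.262, 1.568, 1.141]
ft_force: [0.1, 0.1, 0.2]
opening: 0.506
```

```bash
python3 plan.py
```

```text
[420.303 173.072  78.286] lip [457.108 183.081   1.356] eul [14.957 -0.105  0.127] J [0.244 0.469 2.107 0.004 0.564 1.55 ] F [0.116 0.057 0.205]
```

Released; retreat straight up.

>>> servo_tool(
  steps="-4 0 0 0 0 0 50; -8 0 0 0 0 0 50; -12 0 0 0 0 0 50; -15 0 0 0 0 0 50; -18 0 0 0 0 0 50; -20 0 0 0 0 0 50; -15 0 0 0 0 0 50; -8 0 0 0 0 0 50",
)

```text
t: 25.95
eef_pos: [419.6, 172.6, 184.8]
tcp_rot: [-1.941, 1.568, 1.461]
ft_force: [-0.6, -0.4, -0.0]
opening: 0.526
```

>>> servo_tool(
  steps="-8 5 0 0 0 0 50; -10 10 0 0 0 0 50; -10 15 0 0 0 0 50; -10 15 0 0 0 0 50; -10 15 0 0 0 0 50; -8 10 0 0 0 0 50; 0 0 0 0 0 0 50; 0 0 0 0 0 0 50",
)

```text
t: 26.75
eef_pos: [438.2, 99.0, 244.8]
tcp_rot: [-1.45, 1.569, 1.952]
ft_force: [-0.5, -0.2, -0.2]
opening: 0.523
```

```bash
python3 plan.py;python3 side.py 15;python3 side.py 15 top; python3 -c "
import cv2,numpy as np
cv2.imwrite('pics/side15f.png',np.load('side15.npz')['p'])
a=cv2.resize(np.load('side15.npz')['p'][130:240,150:290],None,fx=2.8,fy=2.8)
b=cv2.resize(np.load('top15.npz')['p'][190:300,130:270],None,fx=2.8,fy=2.8)
cv2.imwrite('pics/s15f.png',np.hstack([a,b]))"
```

```text
[438.166  98.955 244.838] lip [474.824 108.891 167.828] eul [14.922  0.015  0.12 ] J [0.074 0.204 1.926 0.002 1.012 1.383] F [-0.511 -0.168 -0.164]
```

View pics/side15f.png

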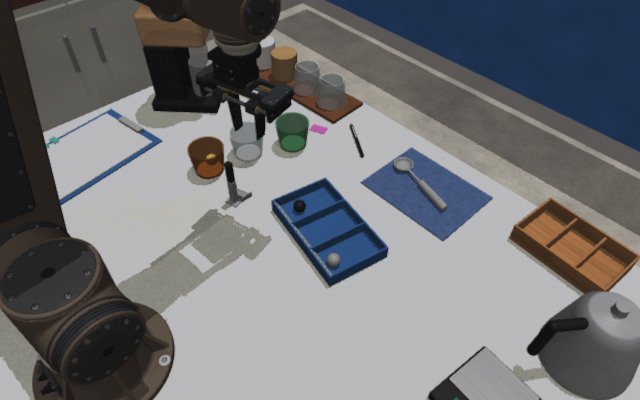

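View pics/s15f.png

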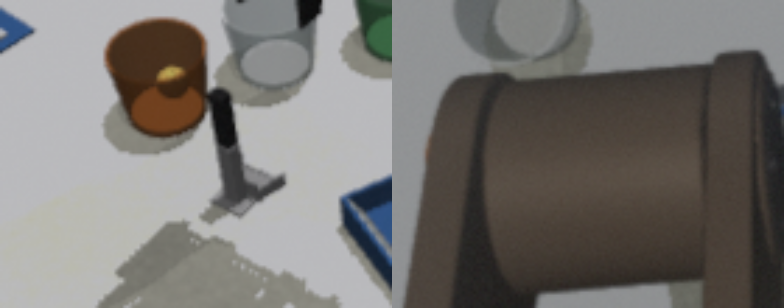

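The side picture shows the scoop standing upright and empty at about (233,190). The ball is in the amber glass at about (208,160), and the gripper is clear. Next I check that the glass has not moved, then hand in.

```bash
python3 - <<'E'
from h import *
a=load("side0");b=load("side15")
for c in(a,b):
    x0,y0,x1,y1=180,130,226,185; H=cv2.cvtColor(c["p"],cv2.COLOR_BGR2HSV)[y0:y1,x0:x1]; m=((H[...,0]<16)&(H[...,1]>80)).astype(np.uint8); print(cv2.boundingRect(cv2.findNonZero(m)))
from cell import order
print(order.job_done())
E
```

```text
(8, 7, 35, 42)
(8, 7, 36, 42)
the job is handed in; nothing more can be done
None
```

The gold ball is in the amber glass, and the empty scoop stands upright on bare table near (420, 173) mm, let go. I handed the job in at about 27 s.

- **What I did:** I took the scoop by its black handle and slid it along the middle lane until the gold ball climbed into the pocket at the slope. I carried the ball level, tipped it into the glass at about 46°, set the scoop down and backed off.
- **Last checks:** In the side view the ball is in the glass and the scoop stands free, with the gripper well clear. The glass's outline sits where it started, within a pixel (about 2 mm). Every force reading I took was about 3 N or less, and the fingers never came near the ball.
- **What the checks could not cover:** The final top view was blocked by the arm, so the last confirmation rests on the side camera alone. Earlier side and top views had both shown the ball in the glass.

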